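# Set out three relays and hold the switching unit's lid open

### The job

Three relays are to be replaced in the grey switching unit: set exactly three of the four spare relays down side by side in the black parts tray and leave the fourth where it lies. Then raise the unit's lid and hold it open at 60 degrees, the angle of its missing stay, so that a technician can fit them with both hands; the lid falls shut if let go, so never let it drop, and finish while still holding it there. Leave the green terminal block, the screwdriver, the solder spool and the multimeter alone.

Things in the scene. Friction and masses are not known exactly. Their poses are not given: they have to be found in the camera images.
- relay1_center (a point): centre of one of four identical spare plug-in relays: cream plastic block with a black base and brass blades, 40 (own x, blades at -x end) x 28 (own y) x 21 mm high (own z up), about 35 g, lying on its side on the blue mat (mat top 3 mm above the bench); the point is 10.5 mm above its underside. Grip it across its 28 mm
- relay2_center (a point): centre of one of four identical spare plug-in relays: cream plastic block with a black base and brass blades, 40 (own x, blades at -x end) x 28 (own y) x 21 mm high (own z up), about 35 g, lying on its side on the blue mat (mat top 3 mm above the bench); the point is 10.5 mm above its underside. Grip it across its 28 mm
- relay3_center (a point): centre of one of four identical spare plug-in relays: cream plastic block with a black base and brass blades, 40 (own x, blades at -x end) x 28 (own y) x 21 mm high (own z up), about 35 g, lying on its side on the blue mat (mat top 3 mm above the bench); the point is 10.5 mm above its underside. Grip it across its 28 mm
- relay4_center (a point): centre of one of four identical spare plug-in relays: cream plastic block with a black base and brass blades, 40 (own x, blades at -x end) x 28 (own y) x 21 mm high (own z up), about 35 g, lying on its side on the blue mat (mat top 3 mm above the bench); the point is 10.5 mm above its underside. Grip it across its 28 mm
- tray: shallow black parts tray, fixed on the blue mat: 130 mm (own x) x 200 mm (own y) outside, walls 3 mm thick and 18 mm high, floor 3 mm thick; origin at the centre of its underside (3 mm above the bench), z up. A relay counts as in the tray when its centre is within 50 mm (own x) and 85 mm (own y) of the tray's centre and it lies on the tray floor, not on another relay
- lid (a joint): opening angle of the grey switching unit's lid, rad: 0 shut, 1.047 = 60 degrees, stop at 1.9. No spring, no friction to speak of, no stay: it falls shut by its own weight (about 0.42 kg) when let go below about 90 degrees. Unit: grey case fixed to the bench, 240 x 240 mm, 91 mm high to the lid's top
- lid_hinge (a point): mid-point of the lid's hinge line, on the unit's rear top edge (away from the robot), 88 mm above the bench. Its axes are the unit's: x to the rear, y along the hinge, z up; the lid reaches 246 mm from here to -x and its front edge rises as it opens
- lid_handle (a point): centre of the bar of the lid's black bow handle: round bar 10 mm thick, 100 mm of straight length parallel to the hinge, its centre 42 mm above the lid's outer face, legs at both ends. It lies 215 mm to -x and 45 mm up from lid_hinge with the lid shut (31 mm behind the lid's front edge) and turns with the lid; the round bar can turn between the finger pads
- terminal: green screw-terminal block, 38 (own x) x 26 x 20 mm high, lying on the mat among the relays; origin at the centre of its underside. Bystander
- screwdriver_grip (a point): screwdriver with green handle, 170 mm long, lying in front of the unit; the point is on its handle. Bystander
- spool: solder spool with yellow flanges, 60 mm across, 46 mm high, standing behind the unit; origin at the centre of its underside. Bystander
- meter: grey multimeter, 75 x 150 x 34 mm, lying on the bench between the robot and the mat; origin at the centre of its underside. Bystander
There are look-alikes about, which are no part of the job. Leave any pink, purple or red look-alike of the part that bears relay1_center alone.

How it is judged:
On the way, in this order (a step that is already met when the one before it is completed fails the run):
1. exactly three relays lie released in the tray, the fourth still in place, with the lid still shut (((x of relay1_center in the frame of tray between -0.05 and 0.05 m and y of relay1_center in the frame of tray between -0.085 and 0.085 m and z of relay1_center in the frame of tray between 0 and 0.03 m and linear speed of relay1 below 0.05 m/s and contact force between relay1 and the fingers below 0.1 N) or distance of relay1_center from where it was at the start of the episode below 0.03 m) and ((x of relay2_center in the frame of tray between -0.05 and 0.05 m and y of relay2_center in the frame of tray between -0.085 and 0.085 m and z of relay2_center in the frame of tray between 0 and 0.03 m and linear speed of relay2 below 0.05 m/s and contact force between relay2 and the fingers below 0.1 N) or distance of relay2_center from where it was at the start of the episode below 0.03 m) and ((x of relay3_center in the frame of tray between -0.05 and 0.05 m and y of relay3_center in the frame of tray between -0.085 and 0.085 m and z of relay3_center in the frame of tray between 0 and 0.03 m and linear speed of relay3 below 0.05 m/s and contact force between relay3 and the fingers below 0.1 N) or distance of relay3_center from where it was at the start of the episode below 0.03 m) and ((x of relay4_center in the frame of tray between -0.05 and 0.05 m and y of relay4_center in the frame of tray between -0.085 and 0.085 m and z of relay4_center in the frame of tray between 0 and 0.03 m and linear speed of relay4 below 0.05 m/s and contact force between relay4 and the fingers below 0.1 N) or distance of relay4_center from where it was at the start of the episode below 0.03 m) and ((distance of relay1_center from where it was at the start of the episode below 0.03 m and distance of each of relay2_center, relay3_center, relay4_center from where it was at the start of the episode above 0.03 m) or (distance of each of relay1_center, relay3_center, relay4_center from where it was at the start of the episode above 0.03 m and distance of relay2_center from where it was at the start of the episode below 0.03 m) or (distance of each of relay1_center, relay2_center, relay4_center from where it was at the start of the episode above 0.03 m and distance of relay3_center from where it was at the start of the episode below 0.03 m) or (distance of each of relay1_center, relay2_center, relay3_center from where it was at the start of the episode above 0.03 m and distance of relay4_center from where it was at the start of the episode below 0.03 m)) and value of joint lid below 0.06 rad), for 0.2 s.
2. the lid is held by the gripper at 60 degrees, within 6 (value of joint lid between 0.942478 and 1.15192 rad and contact force between lid and the fingers above 1 N and velocity of joint lid between -0.15 and 0.15 rad/s), for 0.5 s.
At the end, for the whole second after the job is handed in: Gripper holds the lid still at 54 to 66 degrees (over 1 N on the fingers), nothing loose propping it; exactly three relays released on the tray floor, centres within 50 mm (short side) and 85 mm (long side) of its centre; the fourth within 30 mm of its start (all of step 2 and ((x of relay1_center in the frame of tray between -0.05 and 0.05 m and y of relay1_center in the frame of tray between -0.085 and 0.085 m and z of relay1_center in the frame of tray between 0 and 0.03 m and linear speed of relay1 below 0.05 m/s and contact force between relay1 and the fingers below 0.1 N) or distance of relay1_center from where it was at the start of the episode below 0.03 m) and ((x of relay2_center in the frame of tray between -0.05 and 0.05 m and y of relay2_center in the frame of tray between -0.085 and 0.085 m and z of relay2_center in the frame of tray between 0 and 0.03 m and linear speed of relay2 below 0.05 m/s and contact force between relay2 and the fingers below 0.1 N) or distance of relay2_center from where it was at the start of the episode below 0.03 m) and ((x of relay3_center in the frame of tray between -0.05 and 0.05 m and y of relay3_center in the frame of tray between -0.085 and 0.085 m and z of relay3_center in the frame of tray between 0 and 0.03 m and linear speed of relay3 below 0.05 m/s and contact force between relay3 and the fingers below 0.1 N) or distance of relay3_center from where it was at the start of the episode below 0.03 m) and ((x of relay4_center in the frame of tray between -0.05 and 0.05 m and y of relay4_center in the frame of tray between -0.085 and 0.085 m and z of relay4_center in the frame of tray between 0 and 0.03 m and linear speed of relay4 below 0.05 m/s and contact force between relay4 and the fingers below 0.1 N) or distance of relay4_center from where it was at the start of the episode below 0.03 m) and ((distance of relay1_center from where it was at the start of the episode below 0.03 m and distance of each of relay2_center, relay3_center, relay4_center from where it was at the start of the episode above 0.03 m) or (distance of each of relay1_center, relay3_center, relay4_center from where it was at the start of the episode above 0.03 m and distance of relay2_center from where it was at the start of the episode below 0.03 m) or (distance of each of relay1_center, relay2_center, relay4_center from where it was at the start of the episode above 0.03 m and distance of relay3_center from where it was at the start of the episode below 0.03 m) or (distance of each of relay1_center, relay2_center, relay3_center from where it was at the start of the episode above 0.03 m and distance of relay4_center from where it was at the start of the episode below 0.03 m)) and contact force between lid and relay1 below 0.2 N and contact force between lid and relay2 below 0.2 N and contact force between lid and relay3 below 0.2 N and contact force between lid and relay4 below 0.2 N and contact force between lid and terminal below 0.2 N and contact force between lid and screwdriver below 0.2 N and contact force between lid and spool below 0.2 N and contact force between lid and meter below 0.2 N); the arm keeps its last pose, push and grip.
It fails at once if the lid drops (closes faster than 2.5 rad/s) (velocity of joint lid below -2.5 rad/s).
It fails at once if a relay is dropped from height or thrown (faster than 1.5 m/s) (linear speed of any of relay1, relay2, relay3, relay4 above 1.5 m/s).
It fails at once if the terminal block, screwdriver, solder spool or multimeter is pushed more than 25 mm (distance of any of terminal, screwdriver_grip, spool, meter from where it was at the start of the episode above 0.025 m).
It also fails if it takes over 72 s, if anything falls off the work surface, if the arm or the gripper's body presses on something with over 40 N, if the wrist force passes 120 N, or if a joint passes its speed limit or range.

### The arm

A 7-joint arm with a two-finger parallel gripper is mounted at the origin on the work surface. World frame = base frame: x ahead of the robot, y to its left, z up, the work surface at z = 0. Lengths are in m, angles in rad, forces in N, time in s.
With the tool pointing down it reaches from about 0.425 to 0.8 m from the base axis. Payload 8.3 kg.
Tool frame: the origin (TCP) lies at the centre of the arm's flange, where the gripper is bolted on; the fingertips stand 173 mm ahead of it and the grasp point (between the pads) lies 155 mm ahead of it; z points along the fingers, y is the direction in which the jaws open and shut (so a half turn about z gives the same grasp; the last joint's range is limited). The gripper opens to 85 mm and grips with 20 to 120 N. Pads are 22 mm wide; open, the fingers measure 114 mm over their backs; the gripper's body (76 mm by 85 mm) begins 54 mm behind the grasp point. The pads swing forward as they close: fully open they stand 13 mm farther back than shut.
Start: joints at [-1.376, 0.383, 0.016, 1.37, -0.006, 1.388, -0.046], TCP at [0.159, 0.604, 0.405] pointing down, gripper open.
Joint ranges: [-2.95, 2.95], [-0.25, 2.06], [-1.52, 1.56], [0.18, 2.33], [-1.44, 4.58], [0.02, 2.06], [-3.01, 3.01]. Speed limits (rad/s): [2.39, 2.39, 3.01, 3.01, 3.14, 3.14, 3.14].

### API

Orientations are given as a 3x3 rotation matrix whose columns are the frame's x, y, z axes.
In Python, from bench import bot, imaging, spotter gives the robot as it stands.
- The arm moves only by the tool carry_out, never from a script. Its argument "series" is a list of rows, each a list of 3 entries, a list of its own where there are three numbers: the shift along the world's x, y, z each as a share of 25 mm, from -1 to 1, then the turn, a rotation vector about the world's x, y, z each as a share of 180 degrees, from -1 to 1, then the gripper's target within -1 to 1 (fully open at 1, half-way at 0, shut at -1). In form: [[[x, y, z], [ax, ay, az], jaw], ...]. A call has exactly 5 rows; each row shifts and turns the commanded pose from where the row before left it; what a row does not reach is not made up. A row lasts 1/10 s, in which the tool goes at most 50 mm and 8.59 degrees, less where a joint would pass 70% of its speed; a pose out of reach is approached as far as the arm can. A call with a number of a shift or a turn outside -1 to 1 is refused whole. A call with a gripper value outside its range is refused whole. The fingers move at their own pace and stop on an object; "squeeze" is the grip in N (left out, the last holds). Time passes only in rows, so rows that do not move let the fingers close, or fill a call up. It gives the time, the measured TCP pose, the force and the opening at its end, in the units of the state.
- bot.state(): the state, without advancing time (a new reading comes with each control period).
- imaging.snapshot(name): name is "side" or "top" or "wrist"; returns a dict with "image" (480x640x3 uint8, blue, green, red), "fx", "fy", "cx", "cy" (pixels), "extrinsics" (4x4, takes a point from world to camera coordinates); the wrist camera has in their place "T_tool_cam" (4x4, takes a point from camera to tool coordinates, whose origin is the TCP and whose axes are the flange's). Camera axes: x right, y up, looking along -z (the intrinsics and any distortion apply to the point x, -y, -z); pixel columns grow to the right and rows downward; lengths in m; the calibration is good to about 2 mm. A picture is of the moment at which its call begins: read the wrist's pose just before it. There is no depth.
- bot.hand_in(): hands the job in, once; it reports no verdict.
Trained networks look in a picture, given as the dict that the camera call returned (one of the last four; its "shot" number tells which), for a name from the list of things; names that differ only in an ending like _2 or _b are one class to them, and where a whole thing is asked for, a point or a joint stands for the part that bears it (a point fixed in the world has none). Each returns a list of dicts, best first, with "score" (0 to 1); they miss things now and then, are a little off and sometimes report something else, mostly with a low value. They report only what shows in the picture. A call takes as long as a camera call. They do not tell look-alikes from the thing itself.
- spotter.recognise(picture, query): "centre" ([x, y, z] in m, in world coordinates, good to about 4 mm: the middle of the surface that is visible of it).
- spotter.silhouettes(picture, query): "region" (480x640 bool, what is visible of it).
- spotter.pinpoint(picture, query): "centre" ([x, y, z] in m, in world coordinates, good to about 4 mm: a listed point, or the origin of a listed thing).
The state is a dict: "clock": time; "joint_pos": joint angles; "joint_vel": joint speeds; "joint_efforts": joint torques, N m; "tcp_pos": TCP position; "tcp_rot": TCP orientation; "force": force on the tool from outside, world axes, zero at the start; "torque": the same for the moment, N m; "grip_width": opening from 0.0 (shut) to 1.0 (fully open).
Only numpy, scipy, OpenCV 4.12 (cv2) and the standard library are available. Lean on these libraries where they do the work, as an engineer would, in place of code of your own. Each camera call takes 0.05 s, during which the arm holds its last target.

## Working session

There is one attempt and no reset: what is moved stays moved. The work goes in short steps, Python scripts to look and compute and a tool call to move; the robot and the scene stay as the last step left them, time stands still between calls to the robot, and variables do not carry over. Pictures are saved under pics/ and viewed, and the job is handed in when it is done.

Besides the shell and the picture viewer there is one more tool, called after "Emit:" as name([rows], argument=value, ...), one row to a line, values as JSON. carry_out: Moves the arm, as the interface text tells. Its arguments: {"type":"object","properties":{"series":{"type":"array"},"squeeze":{"type":"number"}},"required":["series"]}

```bash
mkdir -p pics; ls
cat > h.py <<'E'
import numpy as np, cv2
from bench import bot, imaging, spotter
np.set_printoptions(precision=4,suppress=True)
def snap(n,f):
    st=bot.state(); p=imaging.snapshot(n); cv2.imwrite('pics/'+f+'.png',p['image']); 
    if n=='wrist':
        T=np.eye(4);T[:3,:3]=st['tcp_rot'];T[:3,3]=st['tcp_pos']
        p['extrinsics']=np.linalg.inv(T@np.array(p['T_tool_cam']))
    return p
E
python3 - <<'E'
from h import *
s=bot.state(); print({k:np.array(v) for k,v in s.items()})
for n in('side','top','wrist'):
    p=snap(n,n+'0'); print({k:np.array(v) for k,v in p.items() if k!='image'})
    for q in('relay1_center','tray','lid_handle','lid_hinge','terminal','screwdriver_grip','spool','meter'):
        for r in spotter.pinpoint(p,q): print(n,q,r['score'],np.array(r['centre']))
E
```

```text
pics
{'clock': array(0.), 'joint_pos': array([-1.3759,  0.3843,  0.0164,  1.3712, -0.0063,  1.3882, -0.0465]), 'joint_vel': array([-0.001 , -0.0017, -0.0012, -0.0011, -0.0007,  0.0008, -0.0007]), 'joint_efforts': array([ -0.0005, -62.761 ,   0.844 , -37.1823,   0.0166,   0.014 ,
         0.0001]), 'tcp_pos': array([0.1593, 0.6042, 0.4037]), 'tcp_rot': array([[-0.967 ,  0.2549, -0.0005],
       [ 0.2549,  0.967 , -0.0019],
       [-0.    , -0.002 , -1.    ]]), 'force': array([0.4429, 0.3128, 0.1449]), 'torque': array([0.0609, 0.0286, 0.0098]), 'grip_width': array(0.9944)}
{'fx': array(455.7588), 'fy': array(455.7588), 'cx': array(320.3468), 'cy': array(239.9347), 'extrinsics': array([[-0.9944, -0.1057, -0.0043,  0.4872],
       [ 0.0688, -0.6765,  0.7332, -0.0816],
       [-0.0804,  0.7288,  0.68  , -1.0407],
       [ 0.    ,  0.    ,  0.    ,  1.    ]]), 'shot': array(1)}
side relay1_center 0.87 [0.4634 0.1166 0.0123]
side relay1_center 0.8 [0.2107 0.2974 0.0111]
side relay1_center 0.73 [0.2951 0.3473 0.0096]
side relay1_center 0.45 [0.4685 0.3629 0.0155]
side tray 0.88 [0.6132 0.234
[... 1239 characters left out ...]
0.7167 -0.1862 -0.0013]
top meter 0.7 [0.3302 0.1557 0.    ]
top meter 0.46 [ 0.4528 -0.2328  0.1327]
{'fx': array(357.9725), 'fy': array(357.9725), 'cx': array(314.9233), 'cy': array(240.5569), 'T_tool_cam': array([[-0.001 ,  0.9607,  0.2777,  0.0701],
       [ 1.    ,  0.0011,  0.0001, -0.0003],
       [-0.0002,  0.2777, -0.9607,  0.0319],
       [ 0.    ,  0.    ,  0.    ,  1.    ]]), 'shot': array(3), 'extrinsics': array([[ 0.2559,  0.9667,  0.0002, -0.6247],
       [-0.9287,  0.2459, -0.2777,  0.0355],
       [-0.2685,  0.0709,  0.9607, -0.3777],
       [ 0.    ,  0.    ,  0.    ,  1.    ]])}
wrist relay1_center 0.97 [0.3745 0.4878 0.0117]
wrist relay1_center 0.67 [0.2126 0.2986 0.0101]
```

View pics/top0.png

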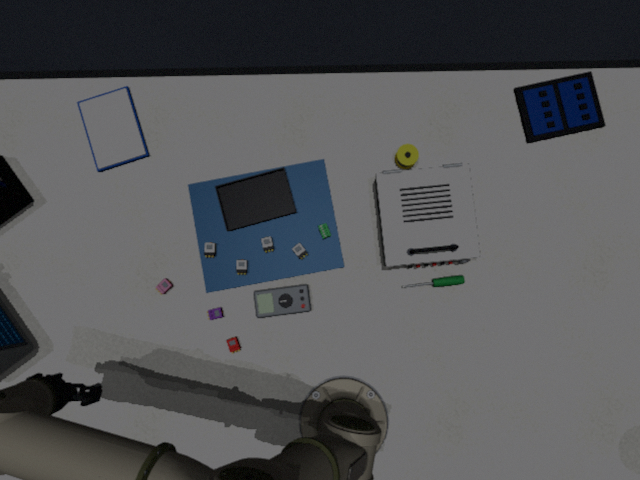

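View pics/side0.png

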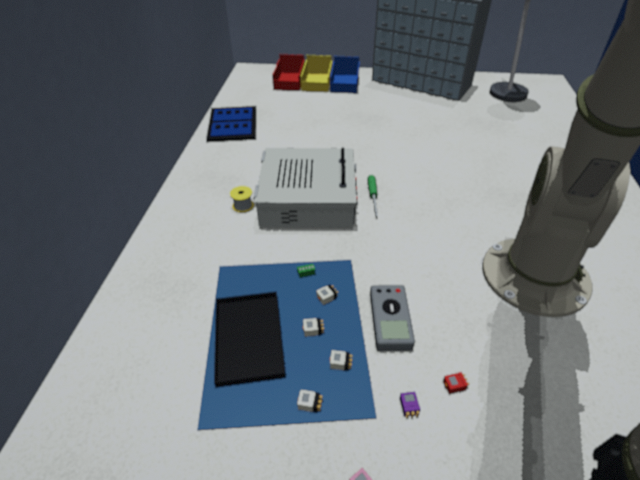

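View pics/wrist0.png

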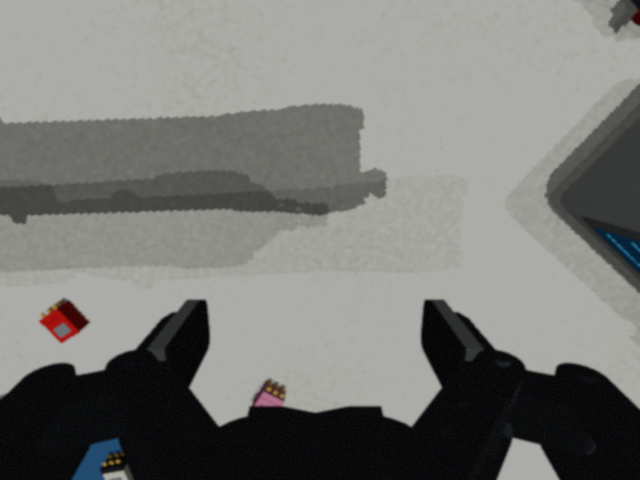

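The four cream relays are at top-view pixels (210,249), (242,266), (267,243) and (299,251), all on the mat. The pink (164,286), purple (215,313) and red (233,344) blocks lie off the mat and are look-alikes to leave alone. I'll confirm this in an enlarged crop.

Run:
```python
from h import *
a=cv2.imread('pics/top0.png')[155:300,185:350]; b=cv2.imread('pics/side0.png')[255:430,190:380]
a=cv2.convertScaleAbs(a,alpha=1.8)
cv2.imwrite('pics/ctop.png',cv2.resize(a,None,fx=4.5,fy=4.1,interpolation=cv2.INTER_CUBIC)[:590,:790])
cv2.imwrite('pics/cside.png',cv2.resize(b,None,fx=3.3,fy=3.3,interpolation=cv2.INTER_CUBIC))
```

```text
(no output)
```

View pics/ctop.png

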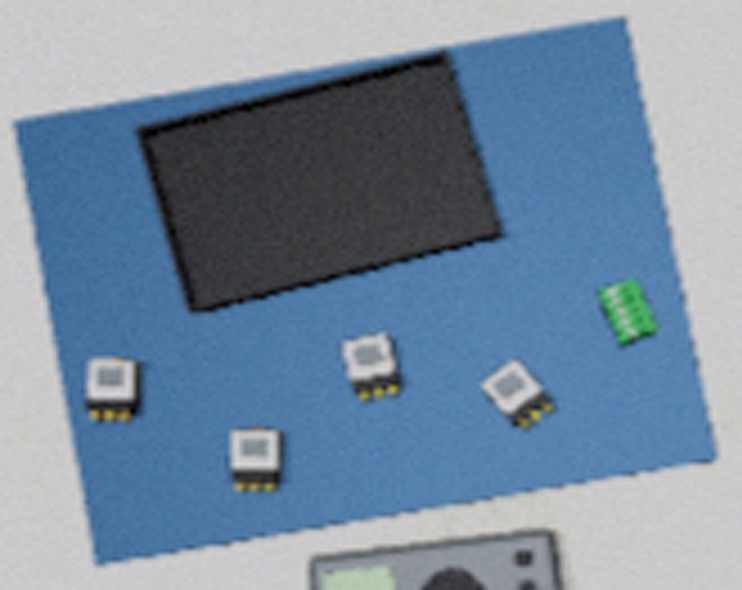

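View pics/cside.png

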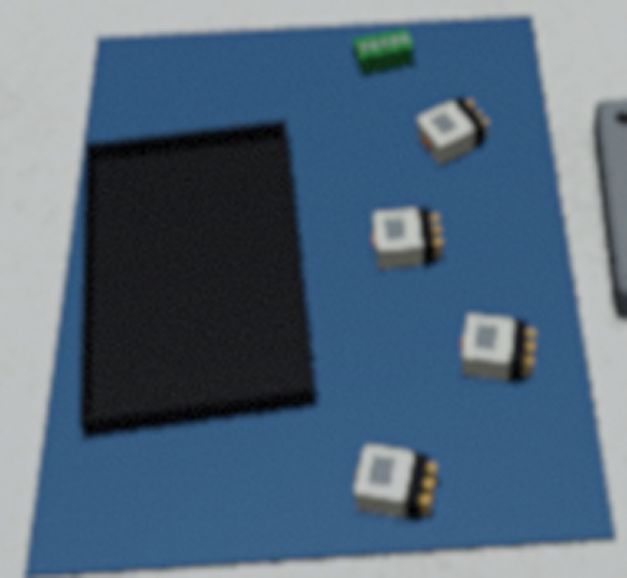

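```bash
cat >> h.py <<'E'
def P(p):
    E=np.array(p['extrinsics']); K=np.array([[p['fx'],0,p['cx']],[0,p['fy'],p['cy']],[0,0,1]])
    return K@np.diag([1,-1,-1])@E[:3]
def tri(Ps,pts):
    A=[]
    for M,(u,v) in zip(Ps,pts): A+= [u*M[2]-M[0], v*M[2]-M[1]]
    A=np.array(A); x=np.linalg.lstsq(A[:,:3],-A[:,3],rcond=None)[0]
    err=[]
    for M,uv in zip(Ps,pts):
        q=M@np.r_[x,1]; err.append(np.hypot(*(q[:2]/q[2]-uv)))
    return x,max(err)
def onz(M,uv,z):
    u,v=uv; A=np.array([u*M[2]-M[0], v*M[2]-M[1]])
    return np.r_[np.linalg.solve(A[:,:2],-A[:,3]-A[:,2]*z),z]
def proj(M,x):
    q=M@np.r_[x,1]; return q[:2]/q[2]
E
python3 - <<'E'
from h import *
Pt=P(imaging.snapshot('top'));Ps=P(imaging.snapshot('side'))
T=lambda c:np.array([185+c[0]/4.5,155+c[1]/4.1])
S=lambda c:np.array([190+c[0]/3.3,255+c[1]/3.3])
for n,a,b in [('A',(111,376),(381,470)),('B',(255,446),(487,337)),('C',(369,353),(396,229)),('D',(511,383),(443,123)),
 ('t farR',(447,53),(92,146)),('t nearR',(502,235),(283,124)),('t nearL',(190,310),(314,400)),('t farL',(137,130),(84,430))]:
    print(n,*tri([Pt,Ps],[T(a),S(b)]))
# handle ends, hinge
for a,b in [((411,252),(343,185)),((456,247),(343,151))]: print('handle',*tri([Pt,Ps],[np.array(a),np.array(b)]))
E
python3 - <<'E'
from h import *
a=cv2.imread('pics/top0.png')[150:310,365:485]; b=cv2.imread('pics/side0.png')[140:235,225:390]
cv2.imwrite('pics/c2top.png',cv2.resize(cv2.convertScaleAbs(a,alpha=1.4),None,fx=3.7,fy=3.7,interpolation=cv2.INTER_CUBIC))
cv2.imwrite('pics/c2side.png',cv2.resize(b,None,fx=4.5,fy=4.5,interpolation=cv2.INTER_CUBIC))
E
```

```text
A [0.4779 0.3604 0.0209] 0.00035229724735087026
B [0.429  0.2724 0.0198] 0.46180229087120417
C [0.4904 0.2022 0.0197] 0.5094308879875202
D [0.4695 0.1154 0.0203] 0.14986720180922924
t farR [0.6951 0.1531 0.0144] 0.4643983170812099
t nearR [0.5725 0.1206 0.0126] 0.9304156647693378
t nearL [0.5229 0.3147 0.0066] 0.24359688014760622
t farL [0.6466 0.3473 0.0085] 0.33835908296711176
handle [ 0.4516 -0.1812  0.0904] 0.059826731018962374
handle [ 0.4607 -0.2904  0.1214] 0.24608285756331996
```

View pics/c2top.png

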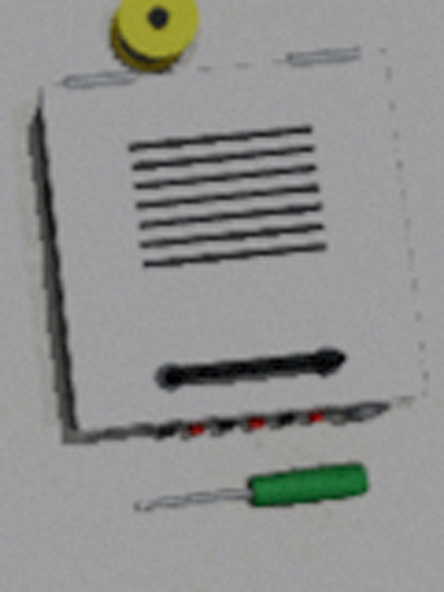

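View pics/c2side.png

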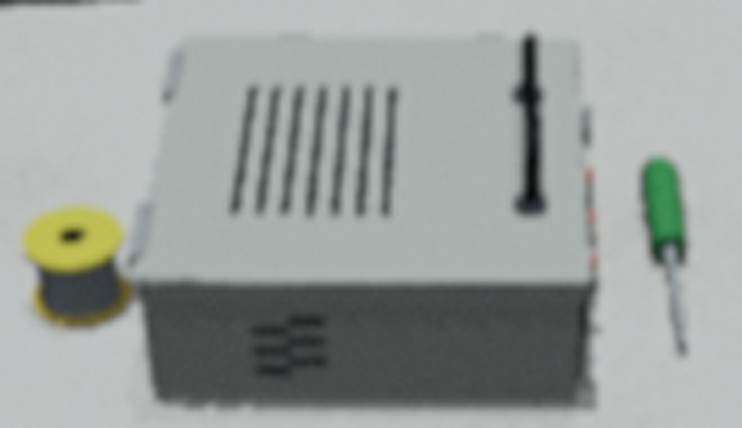

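Crops show four cream relays with black base and brass blades: A (210,249), B (242,266), C (267,243), D (299,251). Their tops triangulate to about 20 mm high, so they are lying on the mat. I'll move A, B and C and leave D, which is next to the green terminal. The tray centre is about (0.609, 0.234) with a yaw of about 14°. Next I hover over A and refine with the wrist camera.

Emit:
carry_out([
  [[0.82, -0.64, -0.2], [0, 0, 0.0056], 0.1],
  [[0.82, -0.64, -0.2], [0, 0, 0.0056], 0.1],
  [[0.82, -0.64, -0.2], [0, 0, 0.0056], 0.1],
  [[0.82, -0.64, -0.2], [0, 0, 0.0056], 0.1],
  [[0.82, -0.64, -0.2], [0, 0, 0.0056], 0.1],
], squeeze=40)

```text
clock: 1.95
tcp_pos: [0.2625, 0.5236, 0.3796]
tcp_rot: [[-0.986, 0.168, -0.0], [0.168, 0.986, 0.0], [0.0, 0.0, -1.0]]
force: [0.1, 1.1, 0.2]
grip_width: 0.551
```

Emit:
carry_out([
  [[0.82, -0.64, -0.3], [0, 0, 0.0056], 0.1],
  [[0.82, -0.64, -0.3], [0, 0, 0.0056], 0.1],
  [[0.82, -0.64, -0.3], [0, 0, 0.0056], 0.1],
  [[0.82, -0.64, -0.3], [0, 0, 0.0056], 0.1],
  [[0.82, -0.64, -0.3], [0, 0, 0.0056], 0.1],
])

```text
clock: 2.45
tcp_pos: [0.3651, 0.4436, 0.342]
tcp_rot: [[-0.997, 0.081, 0.0], [0.081, 0.997, 0.0], [-0.0, 0.0, -1.0]]
force: [-0.1, -0.2, 0.5]
grip_width: 0.551
```

Emit:
carry_out([
  [[0.82, -0.64, -0.4], [0, 0, 0.0056], 0.1],
  [[0.82, -0.64, -0.4], [0, 0, 0.0056], 0.1],
  [[0.82, -0.64, -0.4], [0, 0, 0.0056], 0.1],
  [[0.82, -0.64, -0.4], [0, 0, 0.0056], 0.1],
  [[0, 0, 0], [0, 0, 0], 0.1],
])

```text
clock: 2.95
tcp_pos: [0.4494, 0.3765, 0.3008]
tcp_rot: [[-1.0, 0.017, 0.0], [0.017, 1.0, -0.003], [-0.0, -0.003, -1.0]]
force: [0.2, -0.4, -0.7]
grip_width: 0.551
```

Run:
```python
from h import *
s=bot.state(); print(s['tcp_pos'],s['tcp_rot'],s['joint_pos'],s['grip_width'],s['clock'])
p=snap('wrist','w1')
for r in spotter.pinpoint(p,'relay1_center'): print(r['score'],np.array(r['centre']),proj(P(p),r['centre']))
```

```text
[0.4494 0.3765 0.3008] [[-0.9999  0.0173  0.0001]
 [ 0.0173  0.9998 -0.0035]
 [-0.0002 -0.0035 -1.    ]] [-0.8694  0.3715  0.1487  1.6291 -0.0561  1.1476  0.846 ] 0.5505702297569505 2.95
0.88 [0.2954 0.3524 0.0071] [274.8973   1.0106]
0.74 [0.3731 0.4906 0.0077] [479.4219 124.72  ]
```

View pics/w1.png

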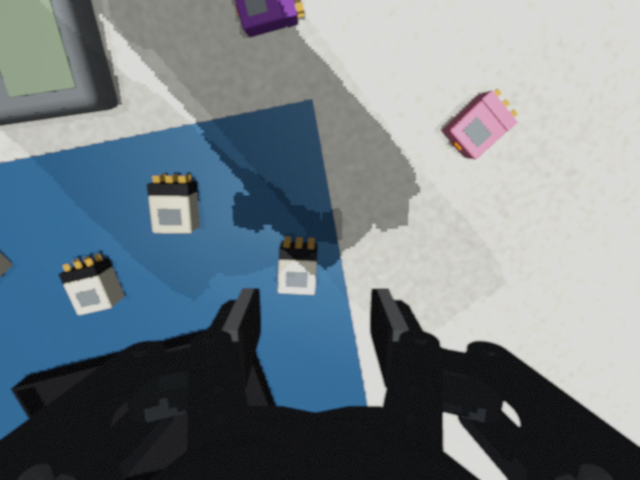

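The wrist view shows A at (297,265), B at (173,203), C at (90,285). I'll enlarge it to read corners.

Run:
```python
from h import *
a=cv2.imread('pics/w1.png')
t=[cv2.resize(cv2.convertScaleAbs(a[y:y+70,x:x+66],alpha=1.3),None,fx=6,fy=6,interpolation=cv2.INTER_CUBIC) for x,y in [(264,230),(140,168)]]
cv2.imwrite('pics/w1c.png',np.hstack(t))
cv2.imwrite('pics/w1d.png',cv2.resize(a[240:320,50:130],None,fx=6,fy=6,interpolation=cv2.INTER_CUBIC))
```

```text
(no output)
```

View pics/w1c.png

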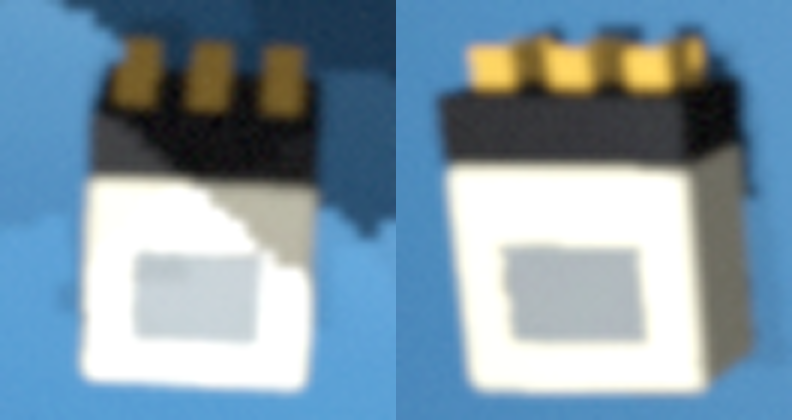

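View pics/w1d.png

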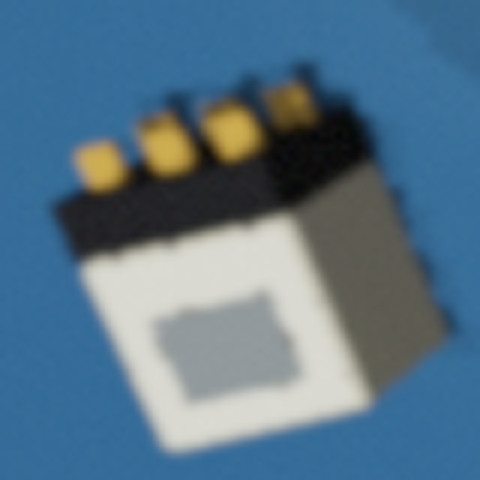

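Run:
```python
from h import *
p=imaging.snapshot('wrist'); st=bot.state()
T=np.eye(4);T[:3,:3]=st['tcp_rot'];T[:3,3]=st['tcp_pos'];p['extrinsics']=np.linalg.inv(T@np.array(p['T_tool_cam']))
M=P(p)
for n,o,c in [('A',(264,230),[(82,383),(305,390),(88,178),(315,185),(93,97),(320,90)]),
 ('B',(140,168),[(75,388),(308,390),(50,168),(290,165),(45,97),(288,95)]),
 ('C',(50,240),[(172,452),(368,405),(85,262),(298,210),(58,208),(275,165)])]:
    w=[onz(M,np.array(o)+np.array(q)/6,0.024) for q in c]
    print(n,[x[:2] for x in w], 'width',[np.linalg.norm(w[i]-w[i+1]) for i in(0,2,4)],'len',np.linalg.norm(w[0]+w[1]-w[4]-w[5])/2)
    far=(w[0]+w[1])/2; near=(w[2]+w[3])/2; d=(far-near)/np.linalg.norm(far-near)
    j=(w[1]-w[0]); j2=w[3]-w[2]
    print('  yaw x',np.degrees(np.arctan2(d[1],d[0])),'jaw',np.degrees(np.arctan2(j[1],j[0])),np.degrees(np.arctan2(j2[1],j2[0])),'centre',far-0.020*d)
# side-view triangulation of label centres with wrist
Ps=P(imaging.snapshot('side'))
S=lambda c:np.array([190+c[0]/3.3,255+c[1]/3.3])
for n,a,b in [('A',(264+197/6,230+297/6),(381,470)),('B',(140+178/6,168+294/6),(487,337)),('C',(50+228/6,240+345/6),(396,229))]:
    print(n,*tri([M,Ps],[np.array(a),S(b)]))
```

```text
A [array([0.4881, 0.3522]), array([0.4894, 0.38  ]), array([0.461, 0.354]), array([0.4623, 0.3815]), array([0.4508, 0.355 ]), array([0.4502, 0.3823])] width [np.float64(0.027842034532641915), np.float64(0.02754802283059477), np.float64(0.027243353682568545)] len 0.03828579407832929
  yaw x -3.5902317250858475 jaw 87.31785661725719 87.40995088436175 centre [0.4688 0.3673 0.024 ]
B [array([0.4396, 0.265 ]), array([0.4402, 0.2926]), array([0.4134, 0.2658]), array([0.4134, 0.2935]), array([0.4052, 0.2664]), array([0.4054, 0.2941])] width [np.float64(0.027614057277756246), np.float64(0.027690280446719433), np.float64(0.027767469369129924)] len 0.03462141709773165
  yaw x -1.696459686156253 jaw 88.77233438908071 90.00388617689333 centre [0.4199 0.2794 0.024 ]
C [array([0.504 , 0.1998]), array([0.4977, 0.2258]), array([0.4779, 0.1941]), array([0.4713, 0.2217]), array([0.4707, 0.1923]), array([0.4654, 0.2199])] width [np.float64(0.026743114906221076), np.float64(0.02832782355413612), np.float64(0.02814384369012157)] len 0.03346103232475519
  yaw x 10.552141471883617 jaw 103.49345391411282 103.34349544550872 centre [0.4812 0.2091 0.024 ]
A [0.476  0.3661 0.0303] 2.8212919204453666
B [0.4272 0.282  0.034 ] 1.695434369779925
C [0.4882 0.2101 0.0278] 2.9299648417975557
```

Emit:
carry_out([
  [[0.15, -0.08, -0.6], [0, 0, -0.0022], 0.1],
  [[0.15, -0.08, -0.6], [0, 0, -0.0022], 0.1],
  [[0.15, -0.08, -0.6], [0, 0, -0.0022], 0.1],
  [[0.15, -0.08, -0.6], [0, 0, -0.0022], 0.1],
  [[0.15, -0.08, -0.6], [0, 0, -0.0022], 0.1],
])

```text
clock: 3.65
tcp_pos: [0.4652, 0.3699, 0.2253]
tcp_rot: [[-0.999, 0.047, -0.001], [0.047, 0.999, -0.001], [0.001, -0.001, -1.0]]
force: [-0.5, -0.7, 0.5]
grip_width: 0.555
```

Run:
```python
from h import *
s=bot.state(); print(s['tcp_pos'],s['tcp_rot'][:,1],s['clock'])
p=snap('wrist','w2')
```

```text
[0.4652 0.3699 0.2253] [ 0.0467  0.9989 -0.001 ] 3.65
```

View pics/w2.png

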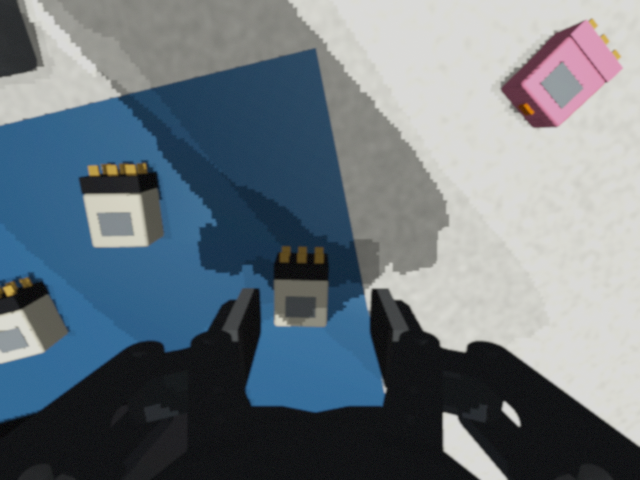

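Run:
```python
from h import *
s=bot.state(); print(s['tcp_pos'])
p=snap('wrist','x'); M=P(p)
w=[onz(M,q,0.024) for q in [(274,325),(327,326),(275,278),(328,279),(276,254),(328,255)]]
for x in w: print(x)
# grasp point proj
g=np.array(s['tcp_pos'])+np.array(s['tcp_rot'])[:,2]*0.155; print(proj(M,g), proj(M,np.array(s['tcp_pos'])+np.array(s['tcp_rot'])[:,2]*0.2))
```

```text
[0.4652 0.3688 0.2227]
[0.4873 0.3453 0.024 ]
[0.4892 0.3728 0.024 ]
[0.4612 0.3479 0.024 ]
[0.463  0.3744 0.024 ]
[0.4486 0.3494 0.024 ]
[0.4503 0.3749 0.024 ]
[315.8849 326.9258] [315.6387 281.5729]
```

Emit:
carry_out([
  [[0.05, -0.1, -0.4], [0, 0, 0], 0.1],
  [[0.05, -0.1, -0.4], [0, 0, 0], 0.1],
  [[0.0, -0.1, -0.4], [0, 0, 0], 0.1],
  [[0, 0, -0.4], [0, 0, 0], 0.1],
  [[0, 0, 0], [0, 0, 0], 0.1],
])

```text
clock: 4.25
tcp_pos: [0.4669, 0.3624, 0.1854]
tcp_rot: [[-0.999, 0.046, -0.002], [0.046, 0.999, -0.002], [0.002, -0.002, -1.0]]
force: [-0.3, 0.5, -0.0]
grip_width: 0.55
```

Run:
```python
from h import *
s=bot.state(); print(s['tcp_pos'],s['tcp_rot'][:,1],s['clock'])
p=snap('wrist','w3')
s=bot.state(); print(s['tcp_pos'],s['force'])
```

```text
[0.4669 0.3624 0.1854] [ 0.046   0.9989 -0.0019] 4.25
[0.4672 0.3627 0.1863] [-0.0542  0.0002  0.3475]
```

View pics/w3.png

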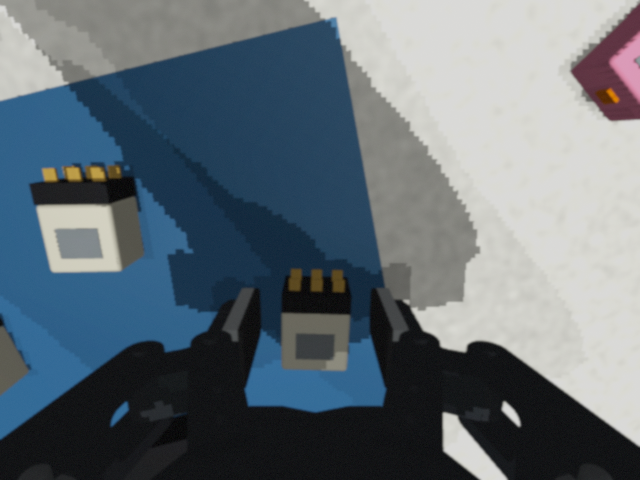

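A is centred between the fingers (relay spans columns 282–350, jaw midline 315). I'll lower 8 mm and close.

Emit:
carry_out([
  [[0, 0, -0.32], [0, 0, 0], 0.1],
  [[0, 0, 0], [0, 0, 0], -0.6],
  [[0, 0, 0], [0, 0, 0], -0.6],
  [[0, 0, 0], [0, 0, 0], -0.6],
  [[0, 0, 0], [0, 0, 0], -0.6],
], squeeze=40)

```text
clock: 4.8
tcp_pos: [0.4676, 0.3629, 0.1794]
tcp_rot: [[-0.999, 0.046, 0.0], [0.046, 0.999, 0.0], [-0.0, 0.0, -1.0]]
force: [-0.5, 0.3, -0.5]
grip_width: 0.323
```

Run:
```python
from h import *
s=bot.state(); print(s['tcp_pos'],s['tcp_rot'][:,1],s['clock'],s['grip_width'],s['force'])
```

```text
[0.4676 0.3629 0.1794] [0.0459 0.9989 0.0002] 4.8 0.3225947742070266 [-0.5254  0.3214 -0.486 ]
```

Emit:
carry_out([
  [[0, 0, 0.5], [0, 0, 0], -0.6],
  [[0, 0, 1], [0, 0, 0], -0.6],
  [[0.73, -0.43, 0.4], [0, 0, 0.0135], -0.6],
  [[0.73, -0.43, 0], [0, 0, 0.0135], -0.6],
  [[0.73, -0.43, 0], [0, 0, 0.0135], -0.6],
])

```text
clock: 5.3
tcp_pos: [0.5231, 0.3305, 0.2286]
tcp_rot: [[-0.997, -0.083, 0.002], [-0.083, 0.997, 0.001], [-0.002, 0.001, -1.0]]
force: [0.3, 0.4, 0.3]
grip_width: 0.314
```

Emit:
carry_out([
  [[0.73, -0.43, 0], [0, 0, 0.0135], -0.6],
  [[0.73, -0.43, 0], [0, 0, 0.0135], -0.6],
  [[0.73, -0.43, 0], [0, 0, 0.0135], -0.6],
  [[0.73, -0.43, 0], [0, 0, 0.0135], -0.6],
  [[0, 0, 0], [0, 0, 0], -0.6],
])

```text
clock: 5.8
tcp_pos: [0.598, 0.2843, 0.2278]
tcp_rot: [[-0.97, -0.245, 0.003], [-0.245, 0.97, -0.002], [-0.002, -0.002, -1.0]]
force: [0.7, -0.3, -0.0]
grip_width: 0.314
```

Run:
```python
from h import *
s=bot.state(); print(s['tcp_pos'],s['tcp_rot'][:,1],s['clock'],s['grip_width'],s['force'],s['joint_pos'])
p=snap('wrist','w4');snap('top','t4')
s=bot.state(); print(s['tcp_pos'])
```

```text
[0.598  0.2843 0.2278] [-0.2449  0.9696 -0.0021] 5.8 0.3140433071593456 [ 0.6909 -0.3392 -0.0001] [-0.5806  0.5922  0.1267  1.4735 -0.0772  1.0793  1.3793]
[0.5955 0.2873 0.2273]
```

View pics/w4.png

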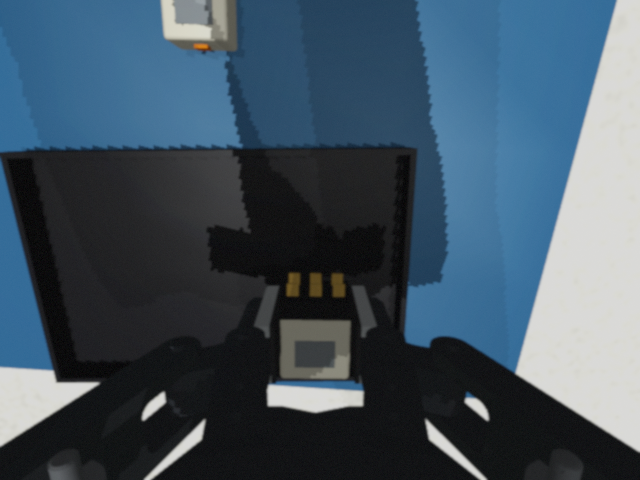

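View pics/t4.png

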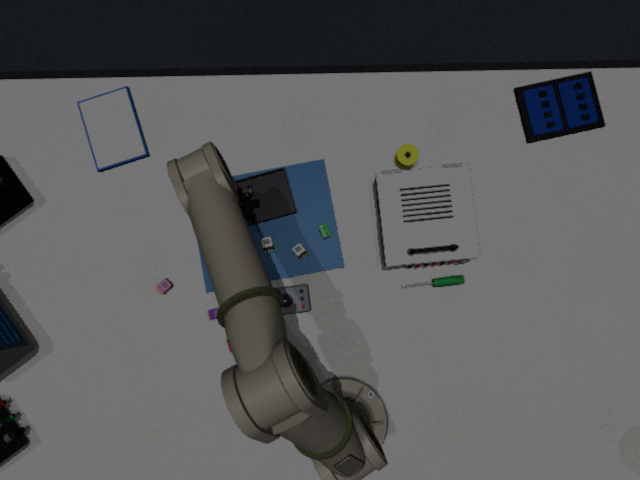

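Run:
```python
from h import *
p=snap('wrist','x'); M=P(p); s=bot.state(); print(s['tcp_pos'])
R=np.array([[np.cos(.2443),-np.sin(.2443)],[np.sin(.2443),np.cos(.2443)]])
for q in [(4,156),(415,150),(405,316),(57,381)]:
    w=onz(M,q,0.021); print(w, R.T@(w[:2]-[.609,.2335]))
print(R.T@(np.array(s['tcp_pos'])[:2]-[.609,.2335]))
```

```text
[0.5949 0.2881 0.2272]
[0.5722 0.1287 0.021 ] [-0.0611 -0.0928]
[0.5217 0.3169 0.021 ] [-0.0646  0.1021]
[0.6057 0.3396 0.021 ] [0.0224 0.1038]
[0.6938 0.1595 0.021 ] [ 0.0644 -0.0923]
[-0.0005  0.0564]
```

Emit:
carry_out([
  [[0, 0, -0.5], [0, 0, 0], -0.6],
  [[0, 0, -0.5], [0, 0, 0], -0.6],
  [[0, 0, -0.4], [0, 0, 0], -0.6],
  [[0, 0, -0.2], [0, 0, 0], -0.6],
  [[0, 0, -0.13], [0, 0, 0], -0.6],
])

```text
clock: 6.45
tcp_pos: [0.5949, 0.2876, 0.1822]
tcp_rot: [[-0.969, -0.248, -0.001], [-0.248, 0.969, -0.001], [0.002, -0.0, -1.0]]
force: [-0.2, -0.4, -1.0]
grip_width: 0.318
```

Emit:
carry_out([
  [[0, 0, 0], [0, 0, 0], -0.06],
  [[0, 0, 0], [0, 0, 0], -0.06],
  [[0, 0, 0], [0, 0, 0], -0.06],
  [[0, 0, 0.4], [0, 0, 0], -0.06],
  [[0, 0, 1], [0, 0, 0], -0.06],
])

```text
clock: 6.95
tcp_pos: [0.5945, 0.2872, 0.2172]
tcp_rot: [[-0.969, -0.248, -0.004], [-0.248, 0.969, -0.002], [0.004, -0.001, -1.0]]
force: [-0.1, 0.0, -0.2]
grip_width: 0.47
```

Emit:
carry_out([
  [[0, 0, 0.8], [0, 0, 0], -0.06],
  [[-0.7, -0.06, 0.6], [0, 0, -0.012], 0.1],
  [[-0.7, -0.06, 0], [0, 0, -0.012], 0.1],
  [[-0.7, -0.06, 0], [0, 0, -0.012], 0.1],
  [[-0.7, -0.06, 0], [0, 0, -0.012], 0.1],
])

```text
clock: 7.45
tcp_pos: [0.5248, 0.2816, 0.2548]
tcp_rot: [[-0.995, -0.098, 0.001], [-0.098, 0.995, 0.001], [-0.001, 0.001, -1.0]]
force: [-0.1, 0.6, 0.9]
grip_width: 0.55
```

Run:
```python
from h import *
s=bot.state(); print(s['tcp_pos'],s['tcp_rot'][:,1],s['clock'],s['grip_width'],s['force'],s['joint_pos'])
p=snap('wrist','w5')
```

```text
[0.5248 0.2816 0.2548] [-0.0983  0.9952  0.0009] 7.45 0.5496042441809745 [-0.1377  0.6426  0.8914] [-0.6618  0.4347  0.15    1.6512 -0.0725  1.0593  1.179 ]
```

View pics/w5.png

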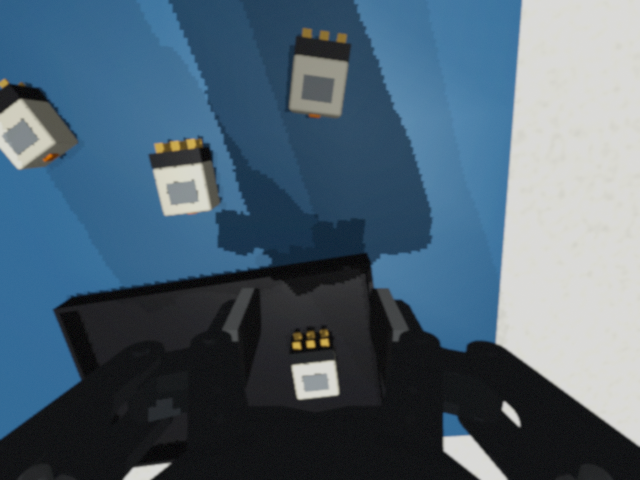

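A is lying flat in the tray with its label up, at (315,380). Next is B.

Emit:
carry_out([
  [[-0.84, -0.06, 0], [0, 0, -0.0073], 0.1],
  [[-0.84, -0.06, 0], [0, 0, -0.0073], 0.1],
  [[-0.84, -0.06, -0.3], [0, 0, -0.0073], 0.1],
  [[-0.84, -0.06, -0.4], [0, 0, -0.0073], 0.1],
  [[-0.84, -0.06, -0.5], [0, 0, -0.0073], 0.1],
])

```text
clock: 8.0
tcp_pos: [0.4202, 0.2743, 0.2246]
tcp_rot: [[-1.0, 0.015, 0.002], [0.015, 1.0, 0.002], [-0.002, 0.002, -1.0]]
force: [-0.5, 0.3, 0.2]
grip_width: 0.552
```

Emit:
carry_out([
  [[0, 0, -0.7], [0, 0, 0], 0.1],
  [[0, 0, -0.5], [0, 0, 0], 0.1],
  [[0, 0, -0.3], [0, 0, 0], 0.1],
  [[0, 0, 0], [0, 0, 0], 0.1],
  [[0, 0, 0], [0, 0, 0], 0.1],
])

```text
clock: 8.5
tcp_pos: [0.4209, 0.2741, 0.1863]
tcp_rot: [[-1.0, 0.015, 0.0], [0.015, 1.0, 0.0], [-0.0, 0.0, -1.0]]
force: [-0.5, -0.1, -0.7]
grip_width: 0.547
```

Run:
```python
from h import *
s=bot.state(); print(s['tcp_pos'],s['tcp_rot'][:,1],s['clock'],s['grip_width'],s['force'],s['joint_pos'])
p=snap('wrist','w6')
```

```text
[0.4209 0.2741 0.1863] [0.0151 0.9999 0.0001] 8.5 0.5465476537797745 [-0.4941 -0.1104 -0.7412] [-0.7588  0.3526  0.1383  1.9529 -0.0637  0.8399  0.9693]
```

View pics/w6.png

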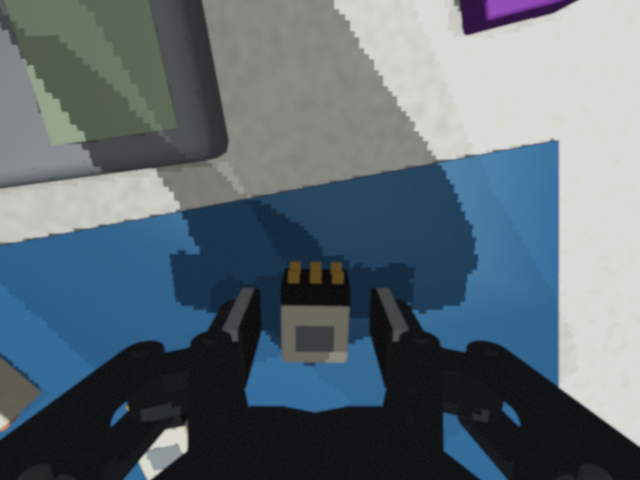

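Emit:
carry_out([
  [[-0.04, 0, -0.28], [0, 0, 0], 0.1],
  [[0, 0, 0], [0, 0, 0], -0.6],
  [[0, 0, 0], [0, 0, 0], -0.6],
  [[0, 0, 0], [0, 0, 0], -0.6],
  [[0, 0, 0], [0, 0, 0], -0.6],
])

```text
clock: 9.05
tcp_pos: [0.4193, 0.2741, 0.179]
tcp_rot: [[-1.0, 0.015, -0.0], [0.015, 1.0, -0.0], [0.0, -0.0, -1.0]]
force: [-0.4, -0.2, -0.0]
grip_width: 0.316
```

Emit:
carry_out([
  [[0, 0, 0.5], [0, 0, 0], -0.6],
  [[0, 0, 1], [0, 0, 0], -0.6],
  [[0.94, -0.2, 0.6], [0, 0, 0.0104], -0.6],
  [[0.94, -0.2, 0], [0, 0, 0.0104], -0.6],
  [[0.94, -0.2, 0], [0, 0, 0.0104], -0.6],
])

```text
clock: 9.55
tcp_pos: [0.4909, 0.2592, 0.2334]
tcp_rot: [[-0.996, -0.085, 0.002], [-0.085, 0.996, 0.001], [-0.002, 0.001, -1.0]]
force: [0.6, 0.1, -0.7]
grip_width: 0.313
```

Emit:
carry_out([
  [[0.94, -0.2, 0], [0, 0, 0.0104], -0.6],
  [[0.94, -0.2, 0], [0, 0, 0.0104], -0.6],
  [[0.94, -0.2, 0], [0, 0, 0.0104], -0.6],
  [[0.94, -0.2, 0], [0, 0, 0.0104], -0.6],
  [[0.94, -0.2, 0], [0, 0, 0.0104], -0.6],
])

```text
clock: 10.05
tcp_pos: [0.6083, 0.2339, 0.2325]
tcp_rot: [[-0.969, -0.246, 0.0], [-0.246, 0.969, 0.0], [-0.0, 0.0, -1.0]]
force: [1.6, 0.4, -0.8]
grip_width: 0.32
```

Run:
```python
from h import *
p=snap('wrist','w7')
s=bot.state(); print(s['tcp_pos'],s['tcp_rot'][:,1],s['clock'],s['grip_width'],s['force'],s['joint_pos'])
```

```text
[0.6113 0.2317 0.2326] [-0.2448  0.9696 -0.002 ] 10.1 0.31477768525182864 [ 1.58   -2.6039 -0.1126] [-0.5155  0.5711  0.1475  1.4976 -0.0877  1.0767  1.4685]
```

View pics/w7.png

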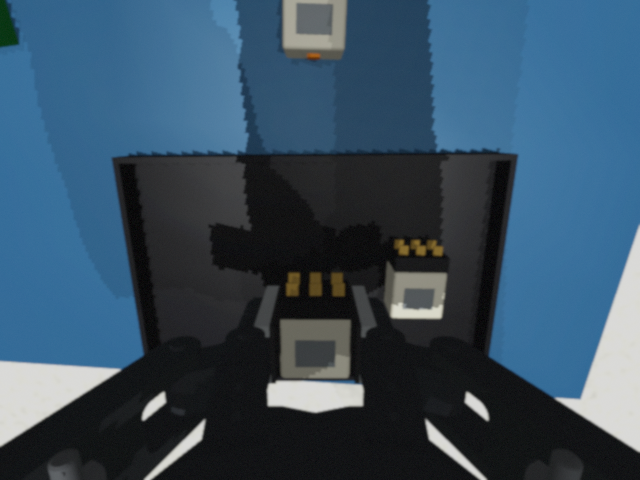

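Emit:
carry_out([
  [[-0.05, 0.04, -0.5], [0, 0, 0], -0.6],
  [[0, 0, -0.5], [0, 0, 0], -0.6],
  [[0, 0, -0.5], [0, 0, 0], -0.6],
  [[0, 0, -0.3], [0, 0, 0], -0.6],
  [[0, 0, -0.17], [0, 0, 0], -0.6],
])

```text
clock: 10.6
tcp_pos: [0.6049, 0.2354, 0.1817]
tcp_rot: [[-0.97, -0.245, -0.003], [-0.245, 0.97, -0.001], [0.003, -0.0, -1.0]]
force: [-17.2, -4.4, 33.6]
grip_width: 0.317
```

Emit:
carry_out([
  [[0, 0, 0], [0, 0, 0], -0.06],
  [[0, 0, 0], [0, 0, 0], -0.06],
  [[0, 0, 0], [0, 0, 0], -0.06],
  [[0, 0, 0.4], [0, 0, 0], -0.06],
  [[0, 0, 1], [0, 0, 0], -0.06],
])

```text
clock: 11.1
tcp_pos: [0.6051, 0.2348, 0.2157]
tcp_rot: [[-0.97, -0.244, -0.004], [-0.244, 0.97, -0.002], [0.005, -0.001, -1.0]]
force: [-0.8, 1.7, -0.5]
grip_width: 0.467
```

Emit:
carry_out([
  [[0, 0, 0.8], [0, 0, 0], -0.06],
  [[-0.73, -0.17, 0], [0, 0, 0], 0.1],
  [[-0.73, -0.17, 0], [0, 0, 0], 0.1],
  [[-0.73, -0.17, 0], [0, 0, 0], 0.1],
  [[-0.73, -0.17, 0], [0, 0, 0], 0.1],
])

```text
clock: 11.6
tcp_pos: [0.5325, 0.2179, 0.2382]
tcp_rot: [[-0.97, -0.244, 0.001], [-0.244, 0.97, 0.0], [-0.001, 0.0, -1.0]]
force: [0.5, -0.1, 0.4]
grip_width: 0.55
```

Emit:
carry_out([
  [[-0.73, -0.17, 0], [0, 0, 0], 0.1],
  [[-0.73, -0.17, 0], [0, 0, 0], 0.1],
  [[-0.73, -0.17, 0], [0, 0, 0], 0.1],
  [[0, 0, 0], [0, 0, 0], 0.1],
  [[0, 0, 0], [0, 0, 0], 0.1],
])

```text
clock: 12.1
tcp_pos: [0.4787, 0.2055, 0.2382]
tcp_rot: [[-0.97, -0.244, 0.002], [-0.244, 0.97, 0.001], [-0.002, 0.0, -1.0]]
force: [0.2, 0.5, -0.3]
grip_width: 0.551
```

Run:
```python
from h import *
p=snap('wrist','w8')
s=bot.state(); print(s['tcp_pos'],s['tcp_rot'][:,1],s['clock'],s['grip_width'],s['force'],s['joint_pos'])
```

```text
[0.479  0.2055 0.238 ] [-0.2442  0.9697  0.0003] 12.15 0.5510599769700166 [0.6842 0.2893 0.7599] [-0.5829  0.3118  0.1371  1.8665 -0.051   0.9649  1.3941]
```

View pics/w8.png

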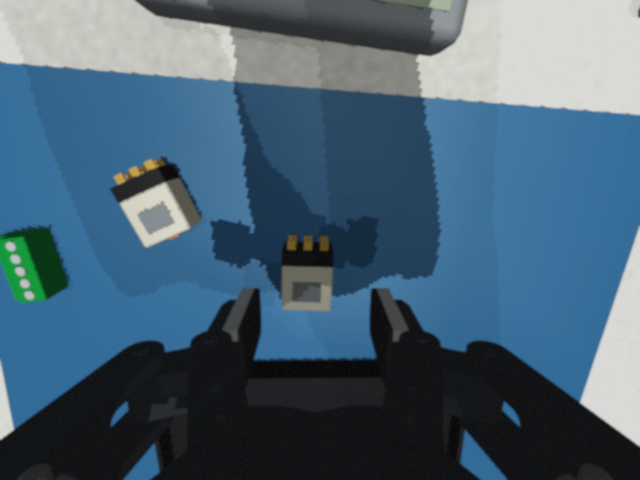

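Emit:
carry_out([
  [[0.02, -0.08, -0.6], [0, 0, 0], 0.1],
  [[0.02, -0.08, -0.6], [0, 0, 0], 0.1],
  [[0, 0, -0.6], [0, 0, 0], 0.1],
  [[0, 0, -0.28], [0, 0, 0], 0.1],
  [[0, 0, 0], [0, 0, 0], 0.1],
])

```text
clock: 12.65
tcp_pos: [0.4795, 0.2013, 0.1843]
tcp_rot: [[-0.97, -0.244, -0.001], [-0.244, 0.97, -0.001], [0.002, -0.001, -1.0]]
force: [-0.3, -0.4, -0.0]
grip_width: 0.549
```

Run:
```python
from h import *
p=snap('wrist','w9')
s=bot.state(); print(s['tcp_pos'],s['tcp_rot'][:,1],s['clock'],s['grip_width'],s['force'],s['joint_pos'])
```

```text
[0.4797 0.2014 0.1851] [-0.2441  0.9697 -0.0003] 12.7 0.5493967164865818 [-0.2229 -0.7489  1.1066] [-0.5695  0.3864  0.1319  1.9064 -0.0656  0.8534  1.4134]
```

View pics/w9.png

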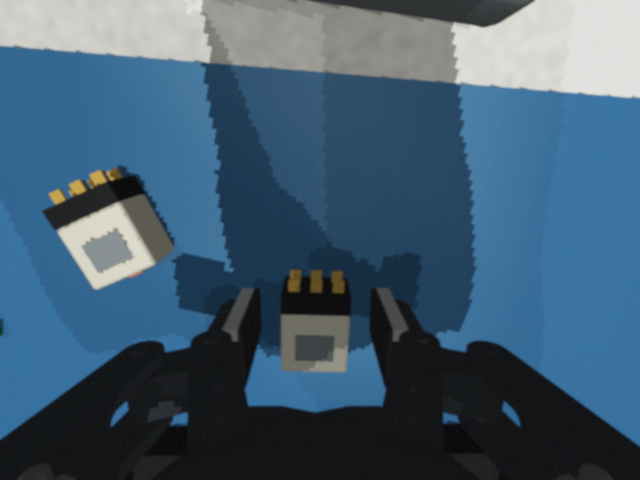

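Emit:
carry_out([
  [[0, 0, -0.24], [0, 0, 0], 0.1],
  [[0, 0, 0], [0, 0, 0], -0.6],
  [[0, 0, 0], [0, 0, 0], -0.6],
  [[0, 0, 0], [0, 0, 0], -0.6],
  [[0, 0, 0], [0, 0, 0], -0.6],
])

```text
clock: 13.2
tcp_pos: [0.4794, 0.2014, 0.1794]
tcp_rot: [[-0.97, -0.244, 0.0], [-0.244, 0.97, 0.0], [-0.0, 0.0, -1.0]]
force: [-0.4, -0.7, 0.8]
grip_width: 0.316
```

Emit:
carry_out([
  [[0, 0, 0.5], [0, 0, 0], -0.6],
  [[0, 0, 1], [0, 0, 0], -0.6],
  [[0.94, -0.15, 0.6], [0, 0, 0], -0.6],
  [[0.94, -0.15, 0], [0, 0, 0], -0.6],
  [[0.94, -0.15, 0], [0, 0, 0], -0.6],
])

```text
clock: 13.7
tcp_pos: [0.5509, 0.1902, 0.2337]
tcp_rot: [[-0.97, -0.245, 0.002], [-0.245, 0.97, 0.001], [-0.002, 0.0, -1.0]]
force: [0.0, 0.7, 0.4]
grip_width: 0.315
```

Emit:
carry_out([
  [[0.94, -0.15, 0], [0, 0, 0], -0.6],
  [[0.94, -0.15, 0], [0, 0, 0], -0.6],
  [[0.94, -0.15, 0], [0, 0, 0], -0.6],
  [[0, 0, 0], [0, 0, 0], -0.6],
  [[0, 0, 0], [0, 0, 0], -0.6],
])

```text
clock: 14.2
tcp_pos: [0.6203, 0.1786, 0.232]
tcp_rot: [[-0.97, -0.244, -0.0], [-0.244, 0.97, -0.0], [0.0, -0.0, -1.0]]
force: [-0.7, 1.1, 0.1]
grip_width: 0.319
```

Run:
```python
from h import *
p=snap('wrist','w10')
s=bot.state(); print(s['tcp_pos'],s['tcp_rot'][:,1],s['clock'],s['grip_width'],s['force'],s['joint_pos'])
```

```text
[0.6198 0.1791 0.232 ] [-0.2445  0.9697  0.0003] 14.25 0.31848540841810496 [ 0.3217 -0.4117 -0.41  ] [-0.4482  0.5571  0.1648  1.5235 -0.0994  1.0698  1.5577]
```

View pics/w10.png

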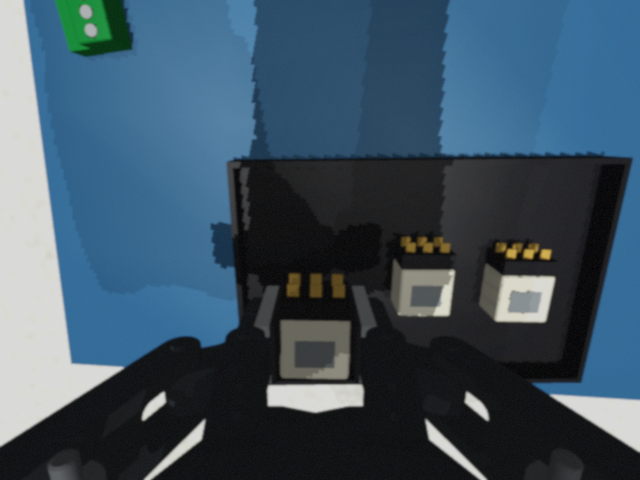

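Emit:
carry_out([
  [[0, 0, -0.5], [0, 0, 0], -0.6],
  [[0, 0, -0.5], [0, 0, 0], -0.6],
  [[0, 0, -0.5], [0, 0, 0], -0.6],
  [[0, 0, -0.25], [0, 0, 0], -0.6],
  [[0, 0, -0.15], [0, 0, 0], -0.6],
])

```text
clock: 14.75
tcp_pos: [0.6198, 0.1788, 0.1827]
tcp_rot: [[-0.97, -0.244, -0.002], [-0.244, 0.97, -0.001], [0.002, -0.0, -1.0]]
force: [0.7, 1.2, -0.5]
grip_width: 0.316
```

Emit:
carry_out([
  [[0, 0, 0], [0, 0, 0], -0.06],
  [[0, 0, 0], [0, 0, 0], -0.06],
  [[0, 0, 0], [0, 0, 0], -0.06],
  [[0, 0, 0.4], [0, 0, 0], -0.06],
  [[0, 0, 1], [0, 0, 0], -0.06],
])

```text
clock: 15.25
tcp_pos: [0.6194, 0.1787, 0.2181]
tcp_rot: [[-0.97, -0.244, -0.004], [-0.244, 0.97, -0.001], [0.004, -0.0, -1.0]]
force: [-0.3, -0.5, 0.3]
grip_width: 0.473
```

Emit:
carry_out([
  [[0, 0, 1], [0, 0, 0], -0.06],
  [[-0.3, 0, 1], [0, 0, 0], -0.06],
  [[-0.5, 0, 1], [0, 0, 0], -0.06],
  [[-0.5, 0, 1], [0, 0, 0], -0.06],
  [[-0.5, 0, 0.4], [0, 0, 0], -0.06],
])

```text
clock: 15.75
tcp_pos: [0.5755, 0.1788, 0.3334]
tcp_rot: [[-0.97, -0.244, 0.005], [-0.244, 0.97, 0.002], [-0.005, 0.001, -1.0]]
force: [0.1, 0.9, 0.7]
grip_width: 0.472
```

Run:
```python
from h import *
p=snap('wrist','w11')
s=bot.state(); print(s['tcp_pos'],s['tcp_rot'][:,1],s['clock'],s['grip_width'],s['force'],s['joint_pos'])
for r in spotter.pinpoint(p,'relay1_center'): print(r['score'],np.array(r['centre']))
p=snap('side','s11')
for r in spotter.pinpoint(p,'relay1_center'): print(r['score'],np.array(r['centre']))
```

```text
[0.5743 0.1792 0.3343] [-0.2447  0.9696  0.0014] 15.8 0.47336413490764595 [0.0999 1.1822 1.1706] [-0.4886  0.3728  0.1737  1.5506 -0.0681  1.2185  1.5145]
0.74 [0.4604 0.113  0.0102]
0.9 [0.2098 0.2974 0.013 ]
0.9 [0.2946 0.3471 0.0081]
0.64 [0.4682 0.115  0.0108]
```

View pics/w11.png

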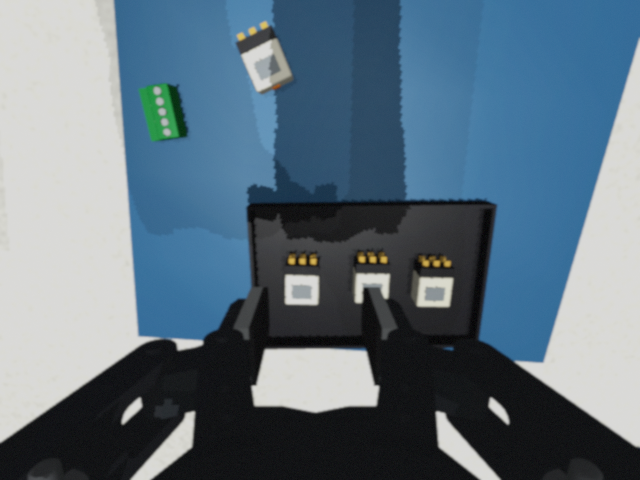

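View pics/s11.png

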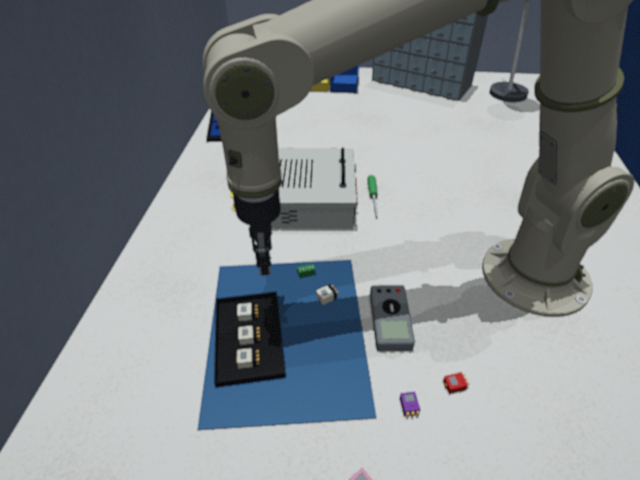

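All three relays lie flat in the tray in one row, at (302,288), (372,285) and (433,290). D is still in place at (265,62), and the lid is shut. Next I go to the handle with a turn of about −98°, so the jaws close along the unit's x.

Emit:
carry_out([
  [[-0.27, -0.6, 0.4], [0, 0, -0.03], 0.1],
  [[-0.27, -0.95, 0.4], [0, 0, -0.03], 0.1],
  [[-0.27, -0.95, 0.3], [0, 0, -0.03], 0.1],
  [[-0.27, -0.95, 0], [0, 0, -0.03], 0.1],
  [[-0.27, -0.95, 0], [0, 0, -0.03], 0.1],
])

```text
clock: 16.45
tcp_pos: [0.5416, 0.0676, 0.356]
tcp_rot: [[-0.974, 0.227, -0.001], [0.227, 0.974, -0.001], [0.001, -0.001, -1.0]]
force: [0.7, -0.5, -0.1]
grip_width: 0.55
```

Emit:
carry_out([
  [[-0.27, -0.95, 0], [0, 0, -0.034], 0.1],
  [[-0.27, -0.95, 0], [0, 0, -0.034], 0.1],
  [[-0.27, -0.95, 0], [0, 0, -0.034], 0.1],
  [[-0.27, -0.95, 0], [0, 0, -0.034], 0.1],
  [[-0.27, -0.95, 0], [0, 0, -0.034], 0.1],
])

```text
clock: 16.95
tcp_pos: [0.5077, -0.0511, 0.3559]
tcp_rot: [[-0.722, 0.691, -0.001], [0.691, 0.722, -0.001], [0.001, -0.001, -1.0]]
force: [0.9, -0.2, 0.0]
grip_width: 0.553
```

Emit:
carry_out([
  [[-0.27, -0.95, 0], [0, 0, -0.034], 0.1],
  [[-0.27, -0.95, 0], [0, 0, -0.034], 0.1],
  [[-0.27, -0.95, 0], [0, 0, -0.034], 0.1],
  [[-0.27, -0.95, 0], [0, 0, -0.034], 0.1],
  [[-0.27, -0.95, 0], [0, 0, -0.034], 0.1],
])

```text
clock: 17.45
tcp_pos: [0.4738, -0.1699, 0.356]
tcp_rot: [[-0.27, 0.963, -0.001], [0.963, 0.27, -0.0], [-0.0, -0.002, -1.0]]
force: [0.8, -0.5, 0.3]
grip_width: 0.551
```

Emit:
carry_out([
  [[-0.27, -0.95, 0], [0, 0, -0.034], 0.1],
  [[-0.27, -0.95, 0], [0, 0, -0.02], 0.1],
  [[-0.2, -0.3, 0], [0, 0, 0], 0.1],
  [[0, 0, 0], [0, 0, 0], 0.1],
  [[0, 0, 0], [0, 0, 0], 0.1],
])

```text
clock: 17.95
tcp_pos: [0.456, -0.2227, 0.3563]
tcp_rot: [[-0.11, 0.994, -0.001], [0.994, 0.11, 0.001], [0.001, -0.001, -1.0]]
force: [-0.6, 1.0, 0.2]
grip_width: 0.549
```

Run:
```python
from h import *
s=bot.state(); print(s['tcp_pos'],s['tcp_rot'],s['clock'],s['grip_width'],s['force'],s['joint_pos'])
p=snap('wrist','w12')
for q in ('lid_handle','lid_hinge'):
  for r in spotter.pinpoint(p,q): print(q,r['score'],np.array(r['centre']),proj(P(p),r['centre']))
```

```text
[ 0.456  -0.2227  0.3563] [[-0.1104  0.9939 -0.0007]
 [ 0.9939  0.1104  0.0006]
 [ 0.0006 -0.0006 -1.    ]] 17.95 0.5488786778208083 [-0.5599  1.0182  0.194 ] [-0.1663  0.1757  0.6313  1.7836 -0.1104  1.2185  0.6065]
lid_handle 0.29 [ 0.6761 -0.214   0.0908] [631.9228 265.8761]
lid_hinge 0.8 [ 0.6715 -0.217   0.0889] [621.7447 268.2725]
```

View pics/w12.png

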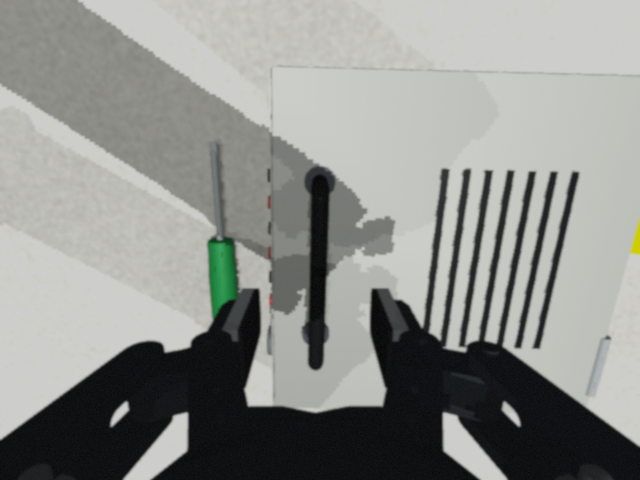

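Run:
```python
from h import *
p=snap('wrist','x'); M=P(p); s=bot.state()
R=np.array(s['tcp_rot']);t=np.array(s['tcp_pos']); print(t)
e=[onz(M,q,0.133) for q in [(319,183),(316,362)]]
for x in e+[sum(e)/2]: print(x, R.T@(x-t))
print(np.linalg.norm(e[0]-e[1]))
Ps=P(imaging.snapshot('side'))
# top-view pixel triangulation of bar far ends: top crop coords (172,377),(330,360) scale 3.7 origin (365,150)
Pt=P(imaging.snapshot('top'))
a=[np.array([365+172/3.7,150+377/3.7]),np.array([365+335/3.7,150+359/3.7])]
b=[np.array([225+528/4.5,140+198/4.5]),np.array([225+530/4.5,140+38/4.5])]
for i in(0,1): print('tri top/side/wrist', *tri([Pt,Ps],[a[i],b[i]]), onz(Pt,a[i],.133))
print('unit front edge', onz(M,(272,68),.091),onz(M,(272,340),.091))
```

```text
[ 0.4561 -0.2225  0.3566]
[ 0.4533 -0.1756  0.133 ] [0.0469 0.0025 0.2236]
[ 0.464 -0.285  0.133] [-0.0631  0.0009  0.2236]
[ 0.4586 -0.2303  0.133 ] [-0.0081  0.0017  0.2236]
0.10994412622167084
tri top/side/wrist [ 0.4525 -0.1821  0.0927] 0.30477525114018966 [ 0.4497 -0.1755  0.133 ]
tri top/side/wrist [ 0.4606 -0.2867  0.1313] 0.02338298553254666 [ 0.4604 -0.2863  0.133 ]
unit front edge [ 0.4188 -0.1159  0.091 ] [ 0.433 -0.299  0.091]
```

The wrist view shows the bar at columns 316–320, between the jaws (midline 315). Bar centre is about (0.457, −0.231, 0.132), with one end triangulating to z=0.131. I'll descend and close.

Emit:
carry_out([
  [[0.01, -0.08, -0.6], [0, 0, 0], 0.1],
  [[0.01, -0.08, -0.6], [0, 0, 0], 0.1],
  [[0.01, -0.08, -0.6], [0, 0, 0], 0.1],
  [[0.01, -0.08, -0.6], [0, 0, 0], 0.1],
  [[0, 0, -0.34], [0, 0, 0], 0.1],
])

```text
clock: 18.75
tcp_pos: [0.4564, -0.2314, 0.2871]
tcp_rot: [[-0.109, 0.994, -0.001], [0.994, 0.109, 0.0], [0.0, -0.001, -1.0]]
force: [-0.7, -0.2, 0.2]
grip_width: 0.548
```

Run:
```python
from h import *
s=bot.state(); print(s['tcp_pos'],s['clock'],s['force'],s['joint_pos'])
p=snap('wrist','w13'); snap('side','s13')
```

```text
[ 0.4564 -0.2314  0.2871] 18.75 [-0.7318 -0.2457  0.2153] [-0.1272  0.2649  0.6236  1.8591 -0.1745  1.0735  0.6727]
```

View pics/w13.png

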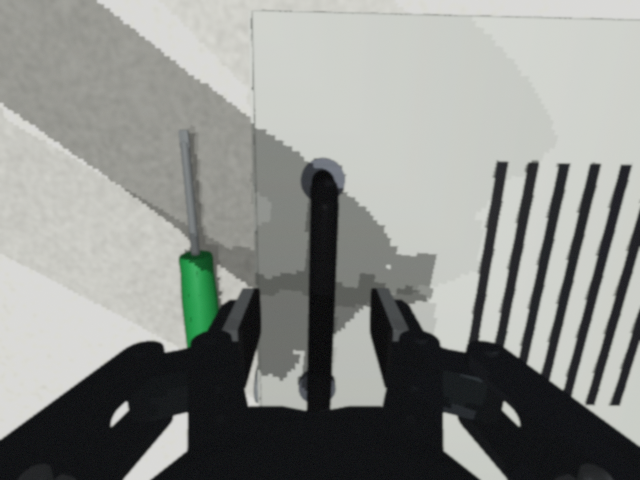

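Emit:
carry_out([
  [[0, 0, 0], [0, 0, 0], -1],
  [[0, 0, 0], [0, 0, 0], -1],
  [[0, 0, 0], [0, 0, 0], -1],
  [[0, 0, 0], [0, 0, 0], -1],
  [[0, 0, 0], [0, 0, 0], -1],
], squeeze=40)

```text
clock: 19.35
tcp_pos: [0.4578, -0.2315, 0.2892]
tcp_rot: [[-0.109, 0.994, 0.004], [0.994, 0.109, -0.001], [-0.001, 0.004, -1.0]]
force: [5.6, -0.0, -2.2]
grip_width: 0.099
```

Run:
```python
from h import *
s=bot.state(); print(s['tcp_pos'],s['clock'],s['force'],s['joint_pos'],s['grip_width'])
p=snap('wrist','w14')
# arc plan
u=np.array([.9952,.0976]);r=np.array([-.215,.045])
prev=r
for k in range(1,31):
    a=np.radians(2*k); q=np.array([r[0]*np.cos(a)+r[1]*np.sin(a), -r[0]*np.sin(a)+r[1]*np.cos(a)])
    if k%1==0:
        d=q-prev; print(2*k, np.round(np.r_[d[0]*u,d[1]]/.025,3), np.round(q-r,4)); prev=q
```

```text
[ 0.4578 -0.2315  0.2892] 19.35 [ 5.5566 -0.048  -2.1996] [-0.1277  0.2629  0.6235  1.8559 -0.1748  1.0733  0.672 ] 0.09931941454035101
2 [0.068 0.007 0.299] [0.0017 0.0075]
4 [0.078 0.008 0.296] [0.0037 0.0149]
6 [0.088 0.009 0.294] [0.0059 0.0222]
8 [0.098 0.01  0.29 ] [0.0084 0.0295]
10 [0.108 0.011 0.287] [0.0111 0.0367]
12 [0.118 0.012 0.283] [0.0141 0.0437]
14 [0.128 0.013 0.278] [0.0173 0.0507]
16 [0.138 0.014 0.274] [0.0207 0.0575]
18 [0.147 0.014 0.269] [0.0244 0.0642]
20 [0.156 0.015 0.263] [0.0284 0.0708]
22 [0.165 0.016 0.258] [0.0325 0.0773]
24 [0.174 0.017 0.252] [0.0369 0.0836]
26 [0.183 0.018 0.246] [0.0415 0.0897]
28 [0.191 0.019 0.239] [0.0463 0.0957]
30 [0.2   0.02  0.232] [0.0513 0.1015]
32 [0.207 0.02  0.225] [0.0565 0.1071]
34 [0.215 0.021 0.218] [0.0619 0.1125]
36 [0.223 0.022 0.21 ] [0.0675 0.1178]
38 [0.23  0.023 0.202] [0.0733 0.1228]
40 [0.237 0.023 0.194] [0.0792 0.1277]
42 [0.243 0.024 0.185] [0.0853 0.1323]
44 [0.249 0.024 0.177] [0.0916 0.1367]
46 [0.255 0.025 0.168] [0.098  0.1409]
48 [0.261 0.026 0.159] [0.1046 0.1449]
50 [0.266 0.026 0.15 ] [0.1113 0.1486]
52 [0.272 0.027 0.14 ] [0.1181 0.1521]
54 [0.276 0.027 0.13 ] [0.125  0.1554]
56 [0.281 0.028 0.121] [0.1321 0.1584]
58 [0.285 0.028 0.111] [0.1392 0.1612]
60 [0.288 0.028 0.101] [0.1465 0.1637]
```

View pics/w14.png

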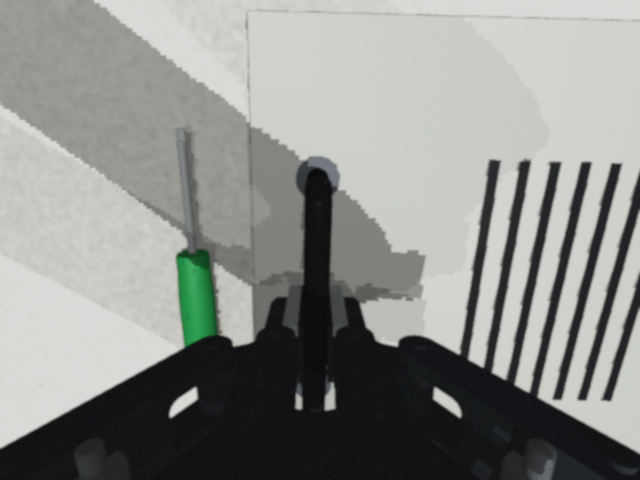

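Gripped: the opening reads 8.4 mm around the bar. Opening the lid along the arc at 2° per row.

Emit:
carry_out([
  [[0.068, 0.007, 0.3], [0, 0, 0], -1],
  [[0.078, 0.008, 0.296], [0, 0, 0], -1],
  [[0.088, 0.009, 0.294], [0, 0, 0], -1],
  [[0.098, 0.01, 0.29], [0, 0, 0], -1],
  [[0.108, 0.011, 0.287], [0, 0, 0], -1],
])

```text
clock: 19.9
tcp_pos: [0.4685, -0.2305, 0.3256]
tcp_rot: [[-0.109, 0.994, 0.003], [0.994, 0.109, -0.001], [-0.001, 0.003, -1.0]]
force: [7.8, -2.1, -6.8]
grip_width: 0.101
```

Run:
```python
from h import *
s=bot.state(); print(s['tcp_pos'],s['clock'],s['force'],s['torque'],s['joint_pos'],s['grip_width'])
p=snap('side','s15');p=snap('wrist','w15')
```

```text
[ 0.4685 -0.2305  0.3256] 19.9 [ 7.7537 -2.1381 -6.7564] [-0.5194 -1.3811 -0.2332] [-0.1416  0.242   0.6288  1.7895 -0.155   1.1565  0.6445] 0.10080159503957141
```

View pics/w15.png

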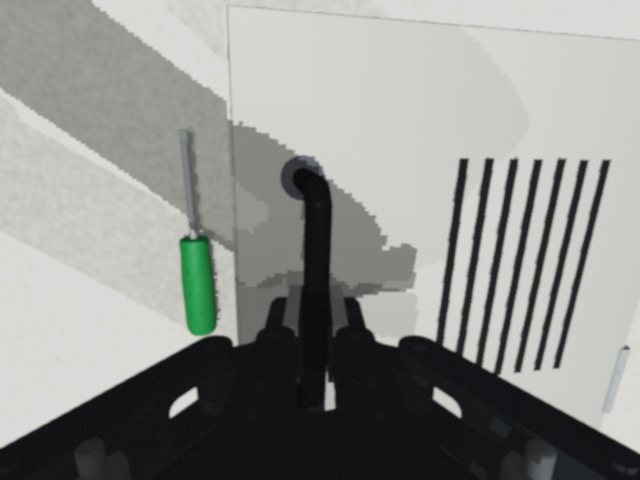

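View pics/s15.png

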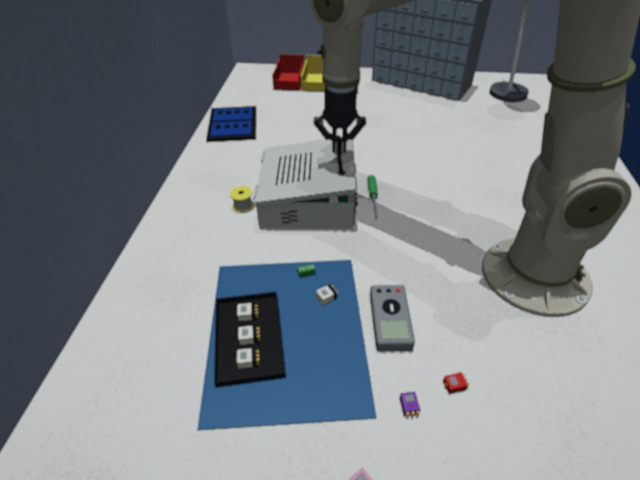

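The lid is about 10° open and the bar turns in the pads. Continuing.

Emit:
carry_out([
  [[0.118, 0.012, 0.283], [0, 0, 0], -1],
  [[0.128, 0.013, 0.278], [0, 0, 0], -1],
  [[0.138, 0.014, 0.274], [0, 0, 0], -1],
  [[0.147, 0.014, 0.269], [0, 0, 0], -1],
  [[0.156, 0.015, 0.263], [0, 0, 0], -1],
])

```text
clock: 20.5
tcp_pos: [0.485, -0.229, 0.3591]
tcp_rot: [[-0.108, 0.994, 0.001], [0.994, 0.108, -0.001], [-0.001, 0.001, -1.0]]
force: [5.0, -2.4, -7.6]
grip_width: 0.099
```

Emit:
carry_out([
  [[0.165, 0.016, 0.258], [0, 0, 0], -1],
  [[0.174, 0.017, 0.252], [0, 0, 0], -1],
  [[0.183, 0.018, 0.246], [0, 0, 0], -1],
  [[0.191, 0.019, 0.239], [0, 0, 0], -1],
  [[0.2, 0.02, 0.232], [0, 0, 0], -1],
])

```text
clock: 21.0
tcp_pos: [0.5073, -0.2272, 0.3901]
tcp_rot: [[-0.107, 0.994, -0.001], [0.994, 0.107, -0.0], [-0.0, -0.001, -1.0]]
force: [-2.0, -4.5, -3.3]
grip_width: 0.102
```

Run:
```python
from h import *
s=bot.state(); print(s['tcp_pos'],s['clock'],s['force'],s['torque'],s['joint_pos'],s['grip_width'])
p=snap('side','s16');p=snap('wrist','w16')
```

```text
[ 0.5073 -0.2272  0.3901] 21.0 [-1.9864 -4.4897 -3.2516] [-1.091   0.5593 -0.1849] [-0.1493  0.2697  0.6283  1.6105 -0.1617  1.3152  0.6104] 0.10152984829067245
```

View pics/w16.png

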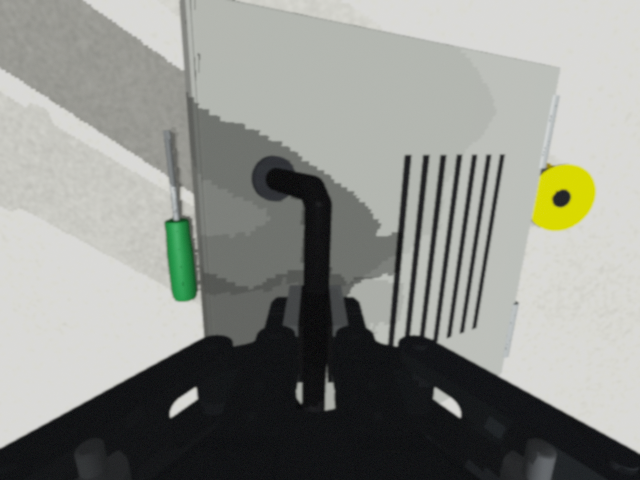

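Emit:
carry_out([
  [[0.207, 0.005, 0.225], [0, 0, 0], -1],
  [[0.215, 0.005, 0.218], [0, 0, 0], -1],
  [[0.223, 0.01, 0.21], [0, 0, 0], -1],
  [[0.23, 0.01, 0.202], [0, 0, 0], -1],
  [[0.237, 0.01, 0.194], [0, 0, 0], -1],
])

```text
clock: 21.6
tcp_pos: [0.5342, -0.2255, 0.4167]
tcp_rot: [[-0.108, 0.994, -0.003], [0.994, 0.108, 0.002], [0.003, -0.003, -1.0]]
force: [-11.4, 2.7, 8.7]
grip_width: 0.099
```

Emit:
carry_out([
  [[0.243, 0.01, 0.185], [0, 0, 0], -1],
  [[0.249, 0.01, 0.177], [0, 0, 0], -1],
  [[0.255, 0.015, 0.168], [0, 0, 0], -1],
  [[0.261, 0.015, 0.159], [0, 0, 0], -1],
  [[0.266, 0.015, 0.15], [0, 0, 0], -1],
])

```text
clock: 22.1
tcp_pos: [0.5665, -0.223, 0.4389]
tcp_rot: [[-0.109, 0.994, -0.001], [0.994, 0.109, 0.003], [0.003, -0.001, -1.0]]
force: [-12.1, 5.7, 14.9]
grip_width: 0.097
```

Run:
```python
from h import *
s=bot.state(); print(s['tcp_pos'],s['clock'],s['force'],s['torque'],s['joint_pos'],s['grip_width'])
p=snap('side','s17');p=snap('wrist','w17')
```

```text
[ 0.5665 -0.223   0.4389] 22.1 [-12.1102   5.6517  14.9398] [ 1.1266  2.9033 -0.1399] [-0.1237  0.3747  0.6182  1.3802 -0.2178  1.4565  0.5963] 0.09698681282552894
```

View pics/w17.png

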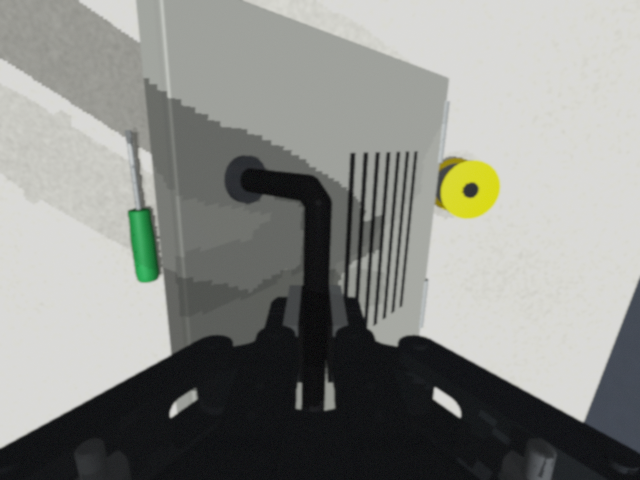

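View pics/s17.png

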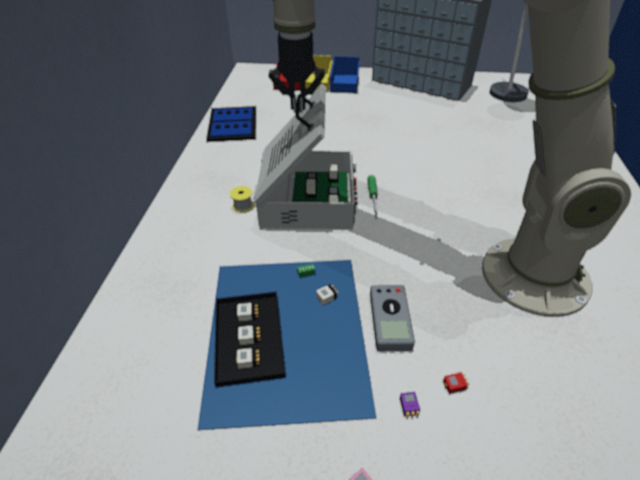

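At about 50° the hand feels an outward radial push of roughly 19 N, because my arc is about 2 mm tight. I'll ease outward over the last 10° and slow down.

Emit:
carry_out([
  [[0.24, 0.025, 0.16], [0, 0, 0], -1],
  [[0.25, 0.025, 0.15], [0, 0, 0], -1],
  [[0.26, 0.025, 0.14], [0, 0, 0], -1],
  [[0.28, 0.025, 0.12], [0, 0, 0], -1],
  [[0.28, 0.025, 0.1], [0, 0, 0], -1],
])

```text
clock: 22.7
tcp_pos: [0.6003, -0.2198, 0.4545]
tcp_rot: [[-0.11, 0.994, -0.0], [0.994, 0.11, 0.002], [0.002, 0.0, -1.0]]
force: [-4.2, 3.0, 6.0]
grip_width: 0.098
```

Emit:
carry_out([
  [[0, 0, 0], [0, 0, 0], -1],
  [[0, 0, 0], [0, 0, 0], -1],
  [[0, 0, 0], [0, 0, 0], -1],
  [[0, 0, 0], [0, 0, 0], -1],
  [[0, 0, 0], [0, 0, 0], -1],
])

```text
clock: 23.2
tcp_pos: [0.6002, -0.2198, 0.4545]
tcp_rot: [[-0.11, 0.994, 0.0], [0.994, 0.11, 0.002], [0.002, 0.001, -1.0]]
force: [-4.4, 4.3, 5.5]
grip_width: 0.097
```

Run:
```python
from h import *
s=bot.state(); print(s['tcp_pos'],s['clock'],s['force'],s['torque'],s['joint_pos'],s['grip_width'])
d=np.array(s['tcp_pos'])-[.4578,-.2315,.2892]; v=np.array([-.215+(d[0]*.9952+d[1]*.0976),.045+d[2]]); print(np.hypot(*v), 168.18-np.degrees(np.arctan2(v[1],v[0])))
p=snap('side','s18')
a=p['image'][60:240,220:400]; cv2.imwrite('pics/s18c.png',cv2.resize(a,None,fx=3.3,fy=3.3,interpolation=cv2.INTER_CUBIC))
for q in('lid_handle','lid_hinge','relay1_center'):
    for r in spotter.pinpoint(p,q): print(q,r['score'],np.array(r['centre']))
p=snap('wrist','w18')
```

```text
[ 0.6002 -0.2198  0.4545] 23.2 [-4.3814  4.3325  5.4776] [ 0.6704  1.1081 -0.2489] [-0.1033  0.4437  0.6103  1.2579 -0.2508  1.5144  0.5845] 0.09736823454746447
0.2223357420394102 59.24243669111388
lid_handle 0.75 [ 0.6011 -0.2215  0.2979]
lid_handle 0.39 [0.4634 0.1175 0.0132]
lid_hinge 0.59 [ 0.6706 -0.2194  0.0867]
relay1_center 0.85 [0.4673 0.1136 0.0122]
relay1_center 0.68 [0.2077 0.296  0.0118]
relay1_center 0.59 [0.2948 0.3466 0.0093]
relay1_center 0.31 [0.5997 0.2865 0.0118]
```

View pics/s18c.png

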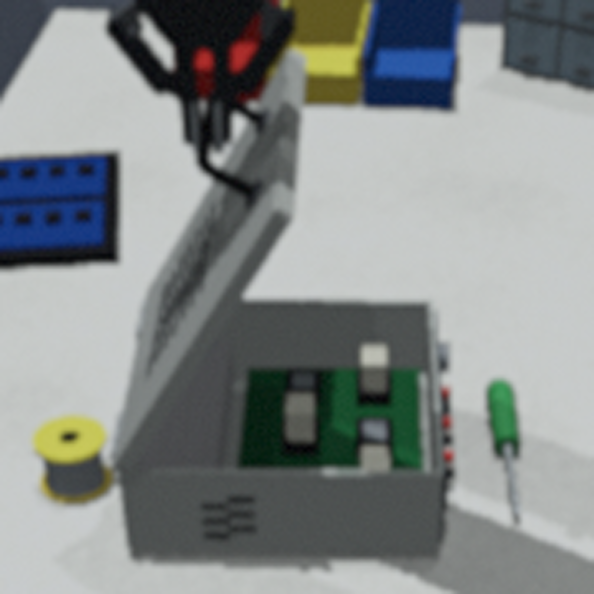

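View pics/w18.png

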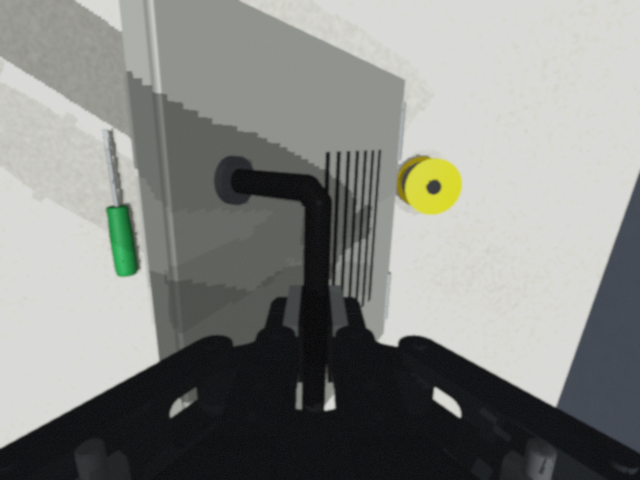

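Run:
```python
from h import *
M=P(imaging.snapshot('side'))
for y in (.123,-.123):
  for th in (0,54,57,60,63,66):
    a=np.radians(th); out=[]
    for zz in (.003,):
      x,z=-.246,zz
      q=np.array([x*np.cos(a)+z*np.sin(a),y,-x*np.sin(a)+z*np.cos(a)])
      w=np.array([.671+.9952*q[0]-.0976*q[1],-.2105+.0976*q[0]+.9952*q[1],.088+q[2]])
      out.append((proj(M,w)-[220,60])*3.3)
    print(y,th,*out)
```

```text
0.123 0 [450.5412 470.8171]
0.123 54 [303.2044 226.176 ]
0.123 57 [286.1693 216.0268]
0.123 60 [268.4225 206.5945]
0.123 63 [250.0255 197.927 ]
0.123 66 [231.0446 190.069 ]
-0.123 0 [436.0075 290.7593]
-0.123 54 [310.2666  63.7154]
-0.123 57 [295.9663  54.4944]
-0.123 60 [281.0865  45.9394]
-0.123 63 [265.6772  38.0907]
-0.123 66 [249.792  30.986]
```

The measurements agree. Arm kinematics give 59.2°, and the spotted bar (0.601, −0.222, 0.298) relative to the hinge gives about 59.8°. The hold is still, with 8 N on the wrist. In the side view D is at (0.467, 0.114) as before, and the spool and screwdriver are untouched. Handing in.

Run:
```python
from h import *
s=bot.state(); print(s['tcp_pos'],s['joint_vel'],s['force'],s['clock'])
print(bot.hand_in())
```

```text
[ 0.6002 -0.2198  0.4545] [-0.0002 -0.001   0.0002 -0.0001  0.0008  0.0001 -0.0015] [-4.9749  3.4297  6.0034] 23.5
the job is handed in; nothing more can be done
None
```

The job is handed in at 23.5 s of the 72 s allowed. Three cream relays lie side by side in the tray, and the gripper is holding the lid open at about 60°. The interface gives no verdict, so this rests on my own checks.

**Relays:** I picked up three of the four and released them flat in a row. The fourth, next to the green terminal, was spotted at (0.467, 0.114) at the end, within about 2 mm of its starting position. The pink, purple and red look-alikes and the four bystanders were not touched. I checked this by eye in the pictures, not by measuring each one.

**Lid:** I gripped the handle bar and raised the lid along its arc. The arm pose puts it at 59.2° and the spotted handle at about 59.8°. It was still at hand-in, with about 8 N at the wrist and 8.3 mm of opening around the bar.

**Checks that disagreed or were off:**
- **Wrist camera:** its sideways readings were about 5 mm off from a distance, so I re-centred close up.
- **Tray rims:** the side and top views put them at about 10 mm high where the text implies 21 mm. The tray's position and size fitted the text.
- **Second relay:** it touched the tray floor at about 34 N on the wrist before release.
- **Lid arc:** my path ran about 2 mm tight, giving about 19 N radial push near 50°. I eased that before the end.
- **Lid corner overlay:** in the side view the near corner did not line up with any angle. The far corner matched roughly 58–59°.

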